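# Unpin the bracket and complete the fan kit in its cut-foam tray

### The arm

A 7-joint arm with a two-finger parallel gripper is mounted at the origin on a cart in front of the work surface, level with it; the furniture and walls round the work are solid. World frame = base frame: x ahead of the robot, y to its left, z up, the work surface at z = 0. Lengths are in m, angles in rad, forces in N, time in s.
With the tool pointing down it reaches from about 0.425 to 0.875 m from the base axis. Payload 4.7 kg.
Tool frame: the origin (TCP) lies between the finger pads; the fingertips stand 14 mm ahead of it and the grasp point (between the pads) lies 5 mm behind it; z points along the fingers, y is the line along which they close (so a half turn about z gives the same grasp; the last joint's range is limited). The gripper opens to 87 mm and grips with 3 to 60 N. Pads are 19 mm wide; open, the fingers measure 117 mm over their backs; the gripper's body (75 mm by 190 mm) begins 51 mm behind the grasp point.
Start: joints at [-1.139, 0.321, -0.07, 1.45, 0.023, 1.371, -0.057], TCP at [0.264, 0.594, 0.237] pointing down, gripper open.
Joint ranges: [-2.86, 2.86], [-0.3, 2.09], [-1.38, 1.24], [0.06, 2.45], [-1.56, 4.7], [0.09, 2.05], [-2.69, 2.69]. Speed limits (rad/s): [2.57, 2.57, 3.14, 3.14, 3.14, 3.14, 3.14].

### API

Orientations are given as a rotation vector (axis times angle).
In Python, from bench import ctrl gives the robot as it stands.
- The arm moves only by the tool step_arm, never from a script. Its argument "commands" is a list of rows, each an object with "travel": the shift along the tool's x, y, z in m, a list of three; "turn": the turn, a rotation vector about the tool's x, y, z in degrees, a list of three. A call has 1 to 5 rows; each row is the pose to reach, as a shift and turn from the pose commanded when the call began, along the tool's axes at that moment; what a row does not reach only later rows make up. A row lasts 1/10 s, in which the tool goes at most 50 mm and 8.59 degrees, less where a joint would pass 70% of its speed; a pose out of reach is approached as far as the arm can. A call with a gripper value outside its range is refused whole. "gripper" is the opening, from 0 (shut) to 1 (fully open), set as the call begins (left out, the last holds). The fingers move at their own pace and stop on an object; "force" is the grip in N (left out, the last holds). Time passes only in rows, so rows that repeat a pose let the fingers close. It gives the time, the measured TCP pose, the force, the opening and the grip force at its end, in the units of the state.
- ctrl.get_state(): the state, without advancing time (a new reading comes with each control period).
- ctrl.get_image(name): name is "scene" or "top" or "wrist"; returns the picture (400x640x3 uint8, red, green, blue); there is no depth.
- ctrl.camera_model(name): a dict with "fx", "fy", "cx", "cy" (pixels), "k1" (the pictures are not rectified: a ray, as slopes to the right and down, at radius r is drawn at 1 + k1 r^2 times it, then the intrinsics apply), "R" (3x3) and "t" (3): a world point X has camera coordinates R X + t; the wrist camera has in their place "T_tool_cam" (4x4, takes a point from camera to tool coordinates, whose origin is the TCP and whose axes are the flange's). Camera axes: x right, y down, z forward; pixel columns grow to the right and rows downward; lengths in m; the calibration is good to about 2 mm. A picture is of the moment at which its call begins: read the wrist's pose just before it. camera_model takes no time and is no camera call.
- ctrl.close_job(): hands the job in; it is judged then, once.
The state is a dict: "time": time; "joint_positions": joint angles; "qd": joint speeds; "joint_torque": joint torques, N m; "position": TCP position; "tool_rot": TCP orientation; "ft_force": force on the tool from outside, world axes, zero at the start; "torque": the same for the moment, N m; "grip_width": opening from 0.0 (shut) to 1.0 (fully open); "grip_force": force on a finger pad.
Only numpy, scipy, OpenCV 4.12 (cv2) and the standard library are available. Lean on these libraries where they do the work, as an engineer would, in place of code of your own. Each camera call takes 0.05 s, during which the arm holds its last target. There are 200 camera calls.

### The job

Complete the fan kit: draw the locating pin out of the jig and hang it upright in the parking notch at the jig's near end, and lay the freed L-shaped bracket and the loose heat sink each fully home in the cut-out of the sloping foam tray that has its outline. Set the parts down rather than letting them drop, and leave the other loose parts on the bench where they are.

Things in the scene. Friction and masses are not known exactly. Their poses are not given: they have to be found in the camera images.
- tray: Fixed tray 132 x 214 mm, black foam in an aluminium pan on a rod stand, sloping 30 degrees, low edge towards the robot. Origin: tray middle on the cut-outs' floor; x up the slope, y left, z out of the foam. Cut-outs' grey floor z = 0, foam top 8, pan rim 9.5 mm. Filled already (fixed): fan at (20, 62), stands to z = 25; terminal block (-38, 62) and a heat sink (-30, -74), to z = 20.
- bracket_cutout (a point): Floor of the empty L-shaped cut-out in the tray, middle of its long arm; the tray's axes. 8 mm deep, 2 mm wider all round than the bracket's foot: long arm 68 x 24 mm along x; short arm 24 mm wide at the upper (+x) end, out to y = +34 mm. Seated, the bracket's origin lies here with axes parallel to these.
- heat_sink_cutout (a point): Middle of the floor of the empty rectangular cut-out near the tray's upper right corner; the tray's axes. 29 mm along x, 33 mm along y, 8 mm deep. Seated, the heat sink's 26 mm side lies along x.
- jig: Fixed aluminium jig, block 110 x 56 mm, top at z = 38 mm, on a steel foot plate 126 x 74 x 8 mm; origin under its middle, x along its length, away from the robot. The pin's bore is at (-12, -6) mm. Three dowels, 6 mm thick and 5 mm high, locate the bracket from its -y side and +x end with about 1.5 mm of play.
- park_notch (a point): Where the pin's axis is to stand, at the height of the jig's top; the jig's axes. The notch is a slot 9 mm wide (y) cut right down the jig's near (-x) end face, 9 mm from it; open to -x and at the top, it runs 4.5 mm further in than this point. The pin hangs in it, collar flat on the jig's top.
- bracket_leg (a point): Middle of the upright leg of the loose aluminium bracket (70 g), the place to grip: 30 (x) x 8 (y) x 22 mm high; the bracket's axes. The bracket's origin is at (-17, 6, -19) mm from here. Foot an L, 8 mm thick: long arm 64 x 20 mm along x, short arm 20 mm wide at the +x end, out to y = +32 mm from the origin. It lies on the jig, the pin through its foot.
- pin_handle (a point): Middle of the round knurled handle (13 mm thick, 30 mm long, upright) of the loose steel pin (50 g); z is its axis. Below: a collar 18 mm across, 3 mm high, underside 18 mm below this point, then a shank 6 mm thick, 28 mm long. At the start the collar rests on the bracket's foot; the shank, 20 mm of it in the jig's bore, draws freely straight up.
- pin_collar (a point): The pin's axis at the underside of its collar.
- heat_sink_center (a point): Centre of the loose finned aluminium heat sink (22 g), 26 mm (x) x 30 mm (y) x 18 mm high; it lies on the bench in front of the jig and tray.
- bracket: The bracket; origin under the middle of the foot's long arm. The pin goes through a 9 mm hole in the foot, 22 mm from the origin towards -x.
- pin: The pin as a body; origin at the underside of its collar.
- heat_sink: The loose heat sink as a body; origin under its middle.
- relay_center (a point): Centre of a loose black relay, 13 x 29 x 24 mm, on the bench near the heat sink; to be left alone.
- capacitor_center (a point): Centre of a loose capacitor, a cylinder 18 mm across and 26 mm high, standing on the bench; to be left alone.
- eraser_center (a point): Centre of a loose eraser in a card sleeve, 21 x 46 x 12 mm, on the bench; to be left alone.
Not all that is in view belongs to the job. What is shaped like the pin but pink is not meant.

How it is judged:
At the end, for the whole second after the job is handed in: Pin upright (7 deg) in the notch, axis within 6 mm of park_notch, collar on the jig top (2 mm); bracket in the L cut-out and heat sink in the rectangular one, each on its floor (2 mm), flat (3.4 and 4.5 deg), within 4 mm (sink 3.5 mm) of its middle in x and y; all at rest, released (horizontal distance between pin_collar and park_notch below 0.006 m and z of pin_collar in the frame of jig between 0.0355 and 0.04 m and angle between pin_collar's own z axis and vertical below 0.12 rad and x of bracket in the frame of bracket_cutout between -0.004 and 0.004 m and y of bracket in the frame of bracket_cutout between -0.004 and 0.004 m and x of bracket_leg in the frame of bracket_cutout above 0.012 m and z of bracket in the frame of bracket_cutout below 0.002 m and angle between the z axis of bracket and the z axis of tray, either way round below 0.06 rad and x of heat_sink in the frame of heat_sink_cutout between -0.0035 and 0.0035 m and y of heat_sink in the frame of heat_sink_cutout between -0.0035 and 0.0035 m and z of heat_sink in the frame of heat_sink_cutout below 0.002 m and angle between the z axis of heat_sink and the z axis of tray, either way round below 0.08 rad and linear speed of each of pin, bracket, heat_sink below 0.02 m/s); the robot touches nothing.
It fails at once if the relay, capacitor or eraser is shifted by more than 25 mm (distance of any of relay_center, capacitor_center, eraser_center from where it was at the start of the episode above 0.025 m).
It fails at once if the bracket, pin or heat sink is let fall (faster than 0.6 m/s while nothing holds it) ((linear speed of bracket above 0.6 m/s and contact force between the fingers and bracket below 0.05 N) or (linear speed of pin above 0.6 m/s and contact force between the fingers and pin below 0.05 N) or (linear speed of heat_sink above 0.6 m/s and contact force between the fingers and heat_sink below 0.05 N)).
It also fails if it takes over 61 s, if anything falls off the work surface, if the arm or the gripper's body presses on something with over 40 N, if the wrist force passes 120 N, or if a joint passes its speed limit or range.

## Working session

There is one attempt and no reset: what is moved stays moved. The work goes in short steps, Python scripts to look and compute and a tool call to move; the robot and the scene stay as the last step left them, time stands still between calls to the robot, and variables do not carry over. Pictures are saved under pics/ and viewed, at most 10 in all, crops included, and the job is handed in when it is done.

Besides the shell and the picture viewer there is one more tool, called after "Request:" as name([rows], argument=value, ...), one row to a line, values as JSON. step_arm: Moves the arm, as the interface text tells. Its arguments: {"type":"object","properties":{"commands":{"type":"array"},"gripper":{"type":"number"},"force":{"type":"number"}},"required":["commands"]}

```bash
mkdir -p pics; ls; cat > h.py <<'E'
import numpy as np, cv2
from scipy.spatial.transform import Rotation as Rn
from bench import ctrl
def save(n,im): cv2.imwrite('pics/'+n+'.png',im[:,:,::-1])
E
python3 - <<'E'
from h import *
np.set_printoptions(precision=4,suppress=True)
for n in ('scene','top','wrist'):
    m=ctrl.camera_model(n); print(n,m)
s=ctrl.get_state();print(s)
a=ctrl.get_image('scene');b=ctrl.get_image('top');
save('s0',a);save('t0',b)
E
```

```text
pics
scene {'fx': 495.73469751117904, 'fy': 495.73469751117904, 'cx': 326.5913205412276, 'cy': 197.33372806218034, 'k1': 0.03589620109144007, 'R': array([[-0.7352, -0.6779,  0.0007],
       [-0.4188,  0.4534, -0.7868],
       [ 0.533 , -0.5787, -0.6172]]), 't': array([0.4347, 0.2422, 0.7543])}
top {'fx': 487.4580509789777, 'fy': 487.4580509789777, 'cx': 309.87454916547665, 'cy': 199.3568493750714, 'k1': -0.02496455916000648, 'R': array([[ 0.0034, -0.9995,  0.0327],
       [-0.9827, -0.0094, -0.1851],
       [ 0.1853, -0.0315, -0.9822]]), 't': array([0.052 , 0.5638, 1.136 ])}
wrist {'fx': 303.5413577663162, 'fy': 303.5413577663162, 'cx': 317.35338649400967, 'cy': 203.94671561021315, 'k1': -0.05158628986480762, 'T_tool_cam': array([[ 0.0015, -0.9542, -0.299 ,  0.0836],
       [ 1.    ,  0.0014,  0.0006, -0.0005],
       [-0.0002, -0.299 ,  0.9542, -0.148 ],
       [ 0.    ,  0.    ,  0.    ,  1.    ]])}
{'time': 0.0, 'joint_positions': array([-1.1389,  0.3219, -0.0701,  1.4517,  0.0226,  1.3708, -0.0569]), 'qd': array([-0.0029,  0.0003,  0.0003, -0.0023,  0.0023,  0.0005,  0.    ]), 'joint_torque': array([ -0.0009, -49.1293,  -0.4042, -31.2533,  -0.0639,   0.0438,
         0.0002]), 'position': array([0.2636, 0.5936, 0.2354]), 'tool_rot': array([-0.6514, -3.073 ,  0.0031]), 'ft_force': array([ 0.1354,  0.3296, -0.4625]), 'torque': array([-0.0106,  0.0194,  0.0154]), 'grip_force': 0.0, 'grip_width': 0.9963352781119321}
```

View pics/t0.png

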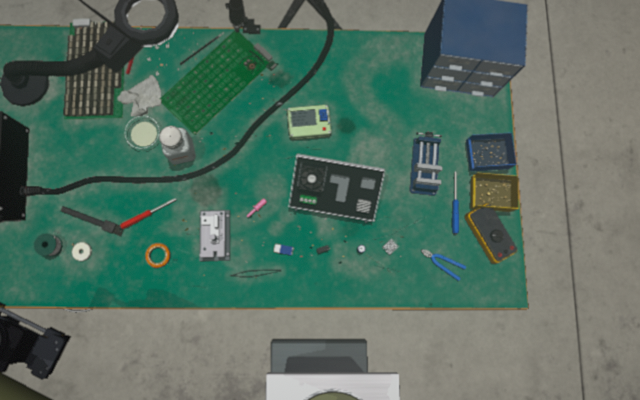

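View pics/s0.png

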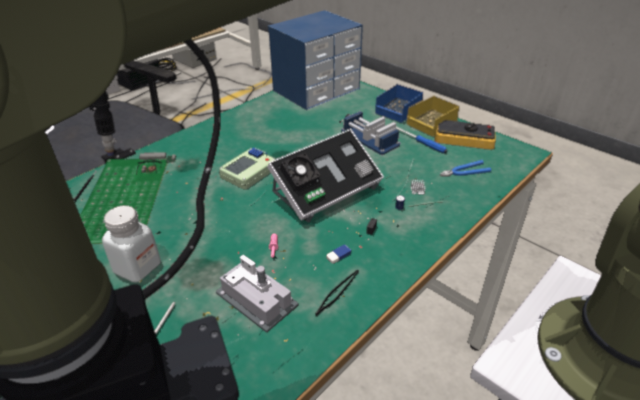

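```bash
cat >> h.py <<'E'
def ray(n,px,pose=None):
    m=ctrl.camera_model(n); d=np.array([(px[0]-m['cx'])/m['fx'],(px[1]-m['cy'])/m['fy']]); u=d.copy()
    for _ in range(20): u=d/(1+m['k1']*(u@u))
    v=np.array([u[0],u[1],1.])
    if n=='wrist':
        T=m['T_tool_cam']; R=Rn.from_rotvec(pose[1]).as_matrix()
        o=R@T[:3,3]+pose[0]; v=R@T[:3,:3]@v
    else: o=-m['R'].T@m['t']; v=m['R'].T@v
    return o,v/np.linalg.norm(v)
def onz(r,z): o,v=r; return o+v*(z-o[2])/v[2]
def tri(rs):
    A=np.zeros((3,3));b=np.zeros(3)
    for o,v in rs: P=np.eye(3)-np.outer(v,v);A+=P;b+=P@o
    X=np.linalg.solve(A,b); return X,[1000*np.linalg.norm((np.eye(3)-np.outer(v,v))@(X-o)) for o,v in rs]
def proj(n,X,pose=None):
    m=ctrl.camera_model(n); X=np.asarray(X,float)
    if n=='wrist':
        T=m['T_tool_cam'];R=Rn.from_rotvec(pose[1]).as_matrix()
        c=T[:3,:3].T@(R.T@(X-pose[0])-T[:3,3])
    else: c=m['R']@X+m['t']
    u=c[:2]/c[2]; u=u*(1+m['k1']*(u@u)); return np.array([m['fx']*u[0]+m['cx'],m['fy']*u[1]+m['cy']])
def crop(im,x,y,w,h,s): return cv2.resize(im[y:y+h,x:x+w],None,fx=s,fy=s,interpolation=cv2.INTER_CUBIC)
E
python3 - <<'E'
from h import *
np.set_printoptions(precision=4,suppress=True)
for k,a,b in [('jig',(213,234),(257,290)),('tray',(337,188),(327,173)),('hs',(390,246),(418,187)),('cap',(361,249),(400,202)),('relay',(322,250),(372,226)),('eraser',(284,250),(338,254))]:
    print(k,tri([ray('top',a),ray('scene',b)]),onz(ray('top',a),0.0))
t=cv2.imread('pics/t0.png');s=cv2.imread('pics/s0.png')
A=crop(t,190,200,50,75,4);B=crop(s,210,250,100,75,4);C=crop(t,280,145,110,85,3.6);D=crop(s,260,120,130,100,3.05)
r1=np.hstack([A,B]);r2=np.hstack([C,D])
w=800
f=lambda r:np.pad(r[:, :w],((0,0),(0,max(0,w-r.shape[1])),(0,0)))
h=min(C.shape[0],D.shape[0]);r2=np.hstack([C[:h],D[:h]])
print(r1.shape,r2.shape)
cv2.imwrite('pics/c0.png',np.vstack([f(r1),f(r2)])[:600])
E
```

```text
jig (array([0.48  , 0.2916, 0.0244]), [np.float64(0.06386708940759336), np.float64(0.0638670894077929)]) [0.4829 0.2957 0.    ]
tray (array([ 0.595 , -0.0093,  0.0505]), [np.float64(2.806181216655888), np.float64(2.8061812166557822)]) [ 0.6035 -0.0155  0.    ]
hs (array([ 0.4555, -0.1459,  0.0096]), [np.float64(0.6885137462266869), np.float64(0.6885137462265848)]) [ 0.4558 -0.1481  0.    ]
cap (array([ 0.4482, -0.0715,  0.0154]), [np.float64(2.024333024106151), np.float64(2.024333024106164)]) [ 0.4478 -0.0747  0.    ]
relay (array([0.4452, 0.025 , 0.0138]), [np.float64(1.8498778054109613), np.float64(1.8498778054109737)]) [0.4448 0.0232 0.    ]
eraser (array([0.4468, 0.1201, 0.005 ]), [np.float64(3.721472006285295), np.float64(3.7214720062853464)]) [0.4442 0.118  0.    ]Traceback (most recent call last):
  File "<stdin>", line 7, in <module>
    return _nx.concatenate(arrs, 1, dtype=dtype, casting=casting)
           ~~~~~~~~~~~~~~~^^^^^^^^^^^^^^^^^^^^^^^^^^^^^^^^^^^^^^^
ValueError: all the input array dimensions except for the concatenation axis must match exactly, but along dimension 0, the array at index 0 has size 306 and the array at index 1 has size 305
```

```bash
cat >> h.py <<'E'
def go(p,yaw=0.,pitch=0.):
    """yaw deg: about world z from tool x=-X; pitch deg: tilt so that tool z leans to heading +x"""
    s=ctrl.get_state(); R=Rn.from_rotvec(s['tool_rot'])
    G=Rn.from_euler('z',yaw,degrees=True)*Rn.from_euler('y',-pitch,degrees=True)*Rn.from_matrix(np.array([[-1,0,0],[0,1,0],[0,0,-1.]]))
    d=R.inv().apply(np.array(p)-s['position']); t=(R.inv()*G).as_rotvec(degrees=True)
    print('t',s['time'],'pos',s['position'].round(4),'f',s['ft_force'].round(1),'travel',d.round(4).tolist(),'turn',t.round(2).tolist())
E
python3 - <<'E'
from h import *
t=cv2.imread('pics/t0.png');s=cv2.imread('pics/s0.png')
A=crop(t,190,200,50,75,4);B=crop(s,210,250,100,75,4)
C=cv2.resize(crop(t,280,145,110,85,4),(400,300));D=cv2.resize(crop(s,260,120,130,98,4),(400,300))
r1=np.pad(np.hstack([A,B]),((0,0),(0,200),(0,0)));
cv2.imwrite('pics/c0.png',np.vstack([r1,np.hstack([C,D])]))
go([0.46,0.29,0.2],0)
E
```

```text
t 0.1 pos [0.2636 0.5936 0.2356] f [-0.8  0.5  0.9] travel [-0.3027, -0.1978, 0.0359] turn [-0.1, -0.02, -23.94]
```

View pics/c0.png

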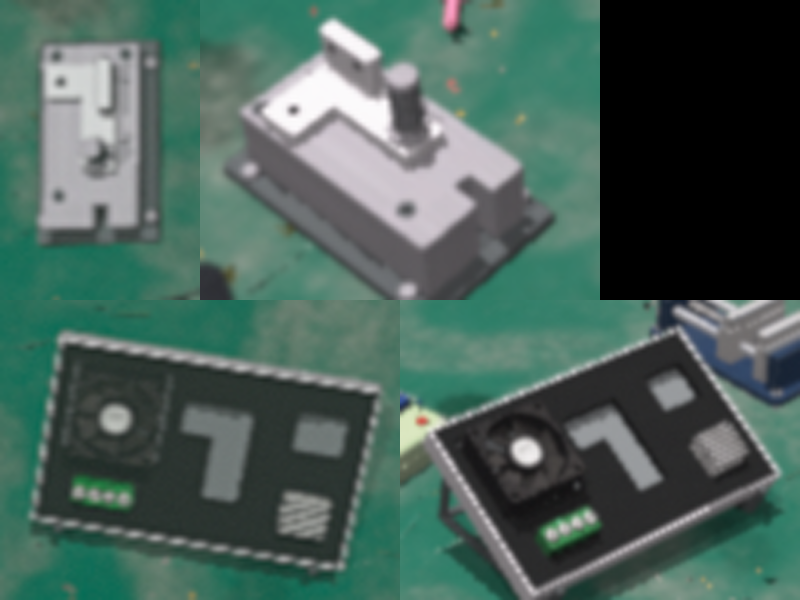

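Request:
step_arm([
  {"travel": [-0.3, -0.197, 0.035], "turn": [0, 0, -8]},
  {"travel": [-0.3, -0.197, 0.035], "turn": [0, 0, -16]},
  {"travel": [-0.3, -0.197, 0.035], "turn": [0, 0, -24]},
  {"travel": [-0.3, -0.197, 0.035], "turn": [0, 0, -24]},
  {"travel": [-0.3, -0.197, 0.035], "turn": [0, 0, -24]},
])

```text
time: 0.6
position: [0.3991, 0.3828, 0.2118]
tool_rot: [0.002, -3.141, 0.0]
ft_force: [0.3, 0.7, 0.5]
grip_width: 1.002
grip_force: 0.0
```

```bash
python3 - <<'E'
from h import *
go([0.46,0.29,0.2],0)
E
```

```text
t 0.6 pos [0.3991 0.3828 0.2118] f [0.3 0.7 0.5] travel [-0.0608, -0.0929, 0.0118] turn [-0.01, -0.01, 0.07]
```

Request:
step_arm([
  {"travel": [-0.06, -0.093, 0.012], "turn": [0, 0, 0]},
  {"travel": [-0.06, -0.093, 0.012], "turn": [0, 0, 0]},
  {"travel": [-0.06, -0.093, 0.012], "turn": [0, 0, 0]},
  {"travel": [-0.06, -0.093, 0.012], "turn": [0, 0, 0]},
])

```text
time: 1.0
position: [0.4597, 0.2892, 0.1998]
tool_rot: [-0.007, -3.141, 0.001]
ft_force: [0.1, 0.2, 0.3]
grip_width: 1.002
grip_force: 0.0
```

```bash
cat >> h.py <<'E'
def shot(n):
    s=ctrl.get_state(); im=ctrl.get_image('wrist'); save(n,im); np.savez('pics/'+n,p=s['position'],r=s['tool_rot']); print(s['time'],s['position'],s['tool_rot'])
    return im
def pose(n): z=np.load('pics/'+n+'.npz'); return z['p'],z['r']
E
python3 - <<'E'
from h import *
im=shot('w1')
for x in [(0.48,0.29,0.04),(0.44,0.29,0.04),(.53,.32,.04)]: print(proj('wrist',x,pose('w1')))
E
```

```text
1.0 [0.45971274 0.28924016 0.19981849] [-6.80488876e-03 -3.14105818e+00  1.48250255e-03]
[318.11199824 210.75910729]
[318.03007702 174.00227002]
[344.96083626 252.94291149]
```

View pics/w1.png

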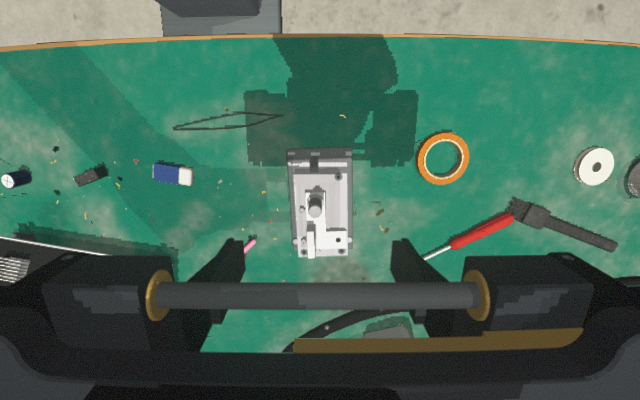

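Request:
step_arm([
  {"travel": [-0.03, 0.03, 0.05], "turn": [0, 0, 0]},
  {"travel": [-0.03, 0.03, 0.05], "turn": [0, 0, 0]},
  {"travel": [-0.03, 0.03, 0.05], "turn": [0, 0, 0]},
])

```text
time: 1.35
position: [0.4859, 0.3242, 0.1475]
tool_rot: [0.009, -3.137, 0.004]
ft_force: [-0.1, 0.1, -0.3]
grip_width: 0.997
grip_force: 0.0
```

```bash
python3 - <<'E'
from h import *
im=shot('w2')
c=proj('wrist',(0.48,0.2916,0.045),pose('w2')).astype(int);print(c)
a=cv2.imread('pics/w1.png');b=cv2.imread('pics/w2.png')
x=max(c[0]-40,0);y=max(c[1]-75,0);print(x,y)
cv2.imwrite('pics/c1.png',np.hstack([crop(a,280,140,80,125,4.8)[:600],crop(b,x,y,83,125,4.8)[:600]]))
E
```

```text
1.35 [0.48594502 0.32421041 0.14747154] [ 0.00884545 -3.13679267  0.00371967]
[279 203]
239 128
```

View pics/c1.png

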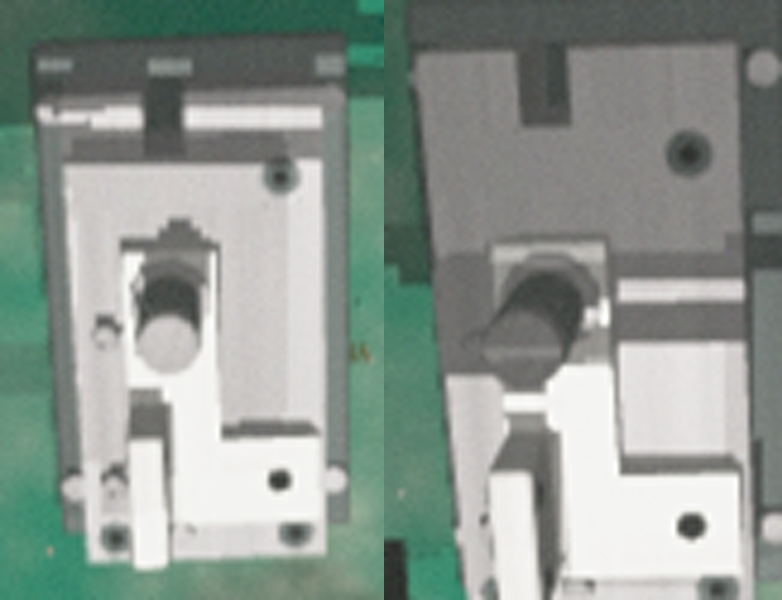

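```bash
python3 - <<'E'
from h import *
np.set_printoptions(precision=4,suppress=True)
p1,p2=pose('w1'),pose('w2')
r1=lambda x,y: ray('wrist',(280+x/4.8,140+y/4.8),p1)
r2=lambda x,y: ray('wrist',(239+(x-384)/4.8,128+y/4.8),p2)
print('notch',tri([r1(165,158),r2(544,125)]),onz(r1(165,158),.038),onz(r2(544,125),.038))
print('pintop',tri([r1(168,345),r2(527,350)]),onz(r1(168,345),.079),onz(r2(527,350),.079))
print('hole',tri([r1(281,176),r2(689,154)]),onz(r1(281,176),.038),onz(r2(689,154),.038))
print('brhole',tri([r1(280,480),r2(692,525)]),onz(r1(280,480),.046),onz(r2(692,525),.046))
for n,q,z in [('legA',(132,437),.068),('legB',(165,437),.068),('legC',(168,568),.068),('legD',(135,568),.068),('Lnear',(63,165),.038),('Lfar',(88,562),.038),('Rnear',(322,160),.038),('Rfar',(327,555),.038)]: print(n,onz(r1(*q),z))
for n,q,z in [('legA',(490,472),.068),('legB',(540,472),.068),('Lnear',(415,52),.038),('Lfar',(465,590),.038),('Rnear',(738,45),.038),('Rfar',(748,575),.038)]: print(n,onz(r2(*q),z))
print('legnearmid',tri([r1(148,437),r2(515,472)]))
E
```

```text
notch (array([0.4377, 0.2864, 0.0443]), [np.float64(0.25538374694669197), np.float64(0.2553837469465993)]) [0.4393 0.2862 0.038 ] [0.4384 0.2856 0.038 ]
pintop (array([0.4691, 0.2871, 0.075 ]), [np.float64(0.21708585061779456), np.float64(0.2170858506179169)]) [0.4679 0.2871 0.079 ] [0.4677 0.2878 0.079 ]
hole (array([0.4432, 0.3113, 0.0389]), [np.float64(0.07202365453634431), np.float64(0.0720236545364118)]) [0.4433 0.3114 0.038 ] [0.4434 0.3112 0.038 ]
brhole (array([0.5106, 0.3117, 0.0477]), [np.float64(0.09592283822761435), np.float64(0.09592283822751724)]) [0.5115 0.3118 0.046 ] [0.5112 0.3116 0.046 ]
legA [0.4918 0.2794 0.068 ]
legB [0.4918 0.2862 0.068 ]
legC [0.522  0.2867 0.068 ]
legD [0.522  0.2796 0.068 ]
Lnear [0.4407 0.2641 0.038 ]
Lfar [0.5361 0.2675 0.038 ]
Rnear [0.4398 0.3202 0.038 ]
Rfar [0.5344 0.3239 0.038 ]
legA [0.4924 0.2789 0.068 ]
legB [0.4923 0.2873 0.068 ]
Lnear [0.4257 0.2634 0.038 ]
Lfar [0.5289 0.2668 0.038 ]
Rnear [0.4243 0.3198 0.038 ]
Rfar [0.5251 0.322  0.038 ]
legnearmid (array([0.4933, 0.2826, 0.065 ]), [np.float64(0.2115029020634835), np.float64(0.21150290206344963)])
```

```bash
python3 - <<'E'
from h import *
go([0.4678,0.2875,0.105],2)
E
```

```text
t 1.4 pos [0.4866 0.3235 0.1492] f [ 0.9 -0.9  1.1] travel [0.0188, -0.0359, 0.0443] turn [-0.08, -0.17, -1.74]
```

Request:
step_arm([
  {"travel": [0.019, -0.036, 0.044], "turn": [0, 0, -2]},
  {"travel": [0.019, -0.036, 0.044], "turn": [0, 0, -2]},
  {"travel": [0.019, -0.036, 0.044], "turn": [0, 0, -2]},
  {"travel": [0.019, -0.036, 0.044], "turn": [0, 0, -2]},
])

```text
time: 1.8
position: [0.4703, 0.2872, 0.1083]
tool_rot: [-0.057, 3.139, 0.003]
ft_force: [0.2, 0.6, 0.4]
grip_width: 1.003
grip_force: 0.0
```

```bash
python3 - <<'E'
from h import *
for _ in range(3): 
    s=ctrl.get_state(); print(s['position'])
im=shot('w3')
go([0.4678,0.2875,0.066],2)
print(proj('wrist',(.4678,.2875,.079),pose('w3')))
E
```

```text
[0.4703223  0.28724587 0.10827161]
[0.4703223  0.28724587 0.10827161]
[0.4703223  0.28724587 0.10827161]
1.8 [0.4703223  0.28724587 0.10827161] [-0.05676571  3.13857301  0.00346445]
t 1.85 pos [0.4707 0.2877 0.1085] f [1.7 0.3 0.5] travel [0.003, -0.0002, 0.0425] turn [0.15, 0.18, 0.1]
[317.50859278 242.24877416]
```

Request:
step_arm([
  {"travel": [0.003, 0, 0.02], "turn": [0, 0, 0]},
  {"travel": [0.003, 0, 0.042], "turn": [0, 0, 0]},
  {"travel": [0.003, 0, 0.042], "turn": [0, 0, 0]},
])

```text
time: 2.15
position: [0.4656, 0.2862, 0.0633]
tool_rot: [0.058, -3.139, 0.002]
ft_force: [-1.8, 0.4, 0.4]
grip_width: 1.003
grip_force: 0.0
```

Request:
step_arm([
  {"travel": [0, 0, 0], "turn": [0, 0, 0]},
  {"travel": [0, 0, 0], "turn": [0, 0, 0]},
  {"travel": [0, 0, 0], "turn": [0, 0, 0]},
  {"travel": [0, 0, 0], "turn": [0, 0, 0]},
  {"travel": [0, 0, 0], "turn": [0, 0, 0]},
], gripper=0, force=20)

```text
time: 2.65
position: [0.4668, 0.286, 0.0648]
tool_rot: [-0.056, 3.14, 0.001]
ft_force: [-0.4, -0.1, 0.0]
grip_width: 0.635
grip_force: 0.0
```

```bash
python3 - <<'E'
from h import *
go([0.4678,0.2875,0.11],2)
E
```

```text
t 2.65 pos [0.4668 0.286  0.0648] f [-0.4 -0.1  0. ] travel [-0.0011, 0.0015, -0.0452] turn [0.03, 0.04, 0.06]
```

Request:
step_arm([
  {"travel": [-0.001, 0.0015, -0.001], "turn": [0, 0, 0]},
  {"travel": [-0.001, 0.0015, -0.001], "turn": [0, 0, 0]},
  {"travel": [-0.001, 0.0015, -0.001], "turn": [0, 0, 0]},
  {"travel": [-0.001, 0.0015, -0.001], "turn": [0, 0, 0]},
  {"travel": [-0.001, 0.0015, -0.001], "turn": [0, 0, 0]},
])

```text
time: 3.15
position: [0.4675, 0.2873, 0.0653]
tool_rot: [0.056, -3.141, 0.0]
ft_force: [-0.3, 0.3, 0.1]
grip_width: 0.172
grip_force: 0.0
```

Request:
step_arm([
  {"travel": [0, 0, 0], "turn": [0, 0, 0]},
  {"travel": [0, 0, 0], "turn": [0, 0, 0]},
  {"travel": [0, 0, 0], "turn": [0, 0, 0]},
  {"travel": [0, 0, 0], "turn": [0, 0, 0]},
  {"travel": [0, 0, 0], "turn": [0, 0, 0]},
])

```text
time: 3.65
position: [0.4675, 0.2874, 0.0653]
tool_rot: [0.057, -3.141, -0.0]
ft_force: [0.2, 0.1, -0.3]
grip_width: 0.139
grip_force: 20.0
```

Request:
step_arm([
  {"travel": [0, 0, -0.008], "turn": [0, 0, 0]},
  {"travel": [0, 0, -0.018], "turn": [0, 0, 0]},
  {"travel": [0, 0, -0.03], "turn": [0, 0, 0]},
  {"travel": [0, 0, -0.04], "turn": [0, 0, 0]},
  {"travel": [0, 0, -0.04], "turn": [0, 0, 0]},
])

```text
time: 4.15
position: [0.4688, 0.2883, 0.1078]
tool_rot: [-0.056, 3.138, 0.004]
ft_force: [1.1, 0.7, -0.2]
grip_width: 0.145
grip_force: 20.0
```

```bash
python3 - <<'E'
from h import *
s=ctrl.get_state();print(s['grip_width'],s['grip_force'])
go([0.434,0.286,0.105],2)
E
```

```text
0.1451368712337194 19.999936600215733
t 4.15 pos [0.4688 0.2883 0.1078] f [ 1.1  0.7 -0.2] travel [0.0349, -0.001, 0.0027] turn [0.14, 0.21, 0.06]
```

Request:
step_arm([
  {"travel": [0.015, 0, 0], "turn": [0, 0, 0]},
  {"travel": [0.034, 0, 0], "turn": [0, 0, 0]},
  {"travel": [0.034, 0, 0], "turn": [0, 0, 0]},
  {"travel": [0.034, 0, 0], "turn": [0, 0, 0]},
  {"travel": [0.034, 0, 0], "turn": [0, 0, 0]},
])

```text
time: 4.65
position: [0.4344, 0.2861, 0.1055]
tool_rot: [-0.056, 3.14, 0.0]
ft_force: [-0.4, 0.1, -1.0]
grip_width: 0.139
grip_force: 20.0
```

```bash
python3 - <<'E'
from h import *
np.set_printoptions(precision=1,suppress=True)
im=shot('w4');P=pose('w4')
go([0.434,0.286,0.105],2)
p=P[0]
for k,X in [('notch',(.434,.286,.038)),('tip',(p[0],p[1],.0525)),('bh',(.5113,.3117,.046)),('legA',(.492,.2795,.068)),('inner',(.4385,.286,.038))]: print(k,proj('wrist',X,P))
b=cv2.imread('pics/w4.png'); cv2.imwrite('pics/c4.png',crop(b,270,150,110,100,5.5)) 
E
```

```text
4.65 [0.4 0.3 0.1] [-0.1  3.1  0. ]
t 4.7 pos [0.4 0.3 0.1] f [0.1 0.3 0.2] travel [0.0004, -0.0001, 0.0004] turn [0.01, 0.04, 0.02]
notch [317.  223.7]
tip [317.1 231.6]
bh [344.9 316.4]
legA [305.1 312.6]
inner [316.8 229.2]
```

View pics/c4.png

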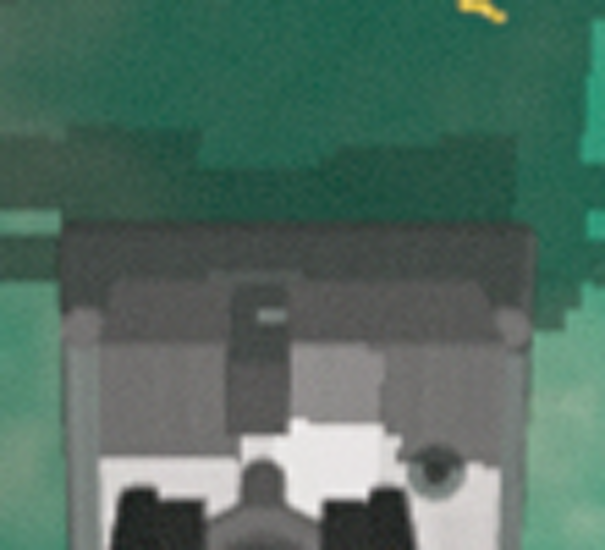

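Request:
step_arm([
  {"travel": [0, 0, 0.012], "turn": [0, 0, 0]},
  {"travel": [0, 0, 0.024], "turn": [0, 0, 0]},
  {"travel": [0, 0, 0.034], "turn": [0, 0, 0]},
  {"travel": [0, 0, 0.042], "turn": [0, 0, 0]},
  {"travel": [0, 0, 0.044], "turn": [0, 0, 0]},
])

```text
time: 5.2
position: [0.4327, 0.2855, 0.0596]
tool_rot: [0.056, -3.139, 0.003]
ft_force: [0.1, 0.1, -0.9]
grip_width: 0.141
grip_force: 20.0
```

Request:
step_arm([
  {"travel": [0, 0, 0.002], "turn": [0, 0, 0]},
  {"travel": [0, 0, 0.004], "turn": [0, 0, 0]},
  {"travel": [0, 0, 0.004], "turn": [0, 0, 0]},
])

```text
time: 5.5
position: [0.4337, 0.2863, 0.0575]
tool_rot: [-0.057, 3.141, 0.001]
ft_force: [0.9, 0.7, -0.6]
grip_width: 0.142
grip_force: 20.0
```

Request:
step_arm([
  {"travel": [0, 0, 0.001], "turn": [0, 0, 0]},
  {"travel": [0, 0, 0.001], "turn": [0, 0, 0]},
  {"travel": [0, 0, 0.001], "turn": [0, 0, 0]},
])

```text
time: 5.8
position: [0.4339, 0.2864, 0.0572]
tool_rot: [-0.056, 3.14, 0.001]
ft_force: [-2.4, -0.9, 5.8]
grip_width: 0.141
grip_force: 20.0
```

Request:
step_arm([
  {"travel": [0, 0, 0], "turn": [0, 0, 0]},
  {"travel": [0, 0, 0], "turn": [0, 0, 0]},
  {"travel": [0, 0, 0], "turn": [0, 0, 0]},
  {"travel": [0, 0, 0], "turn": [0, 0, 0]},
], gripper=0.5)

```text
time: 6.2
position: [0.4334, 0.2861, 0.0561]
tool_rot: [0.057, -3.141, 0.0]
ft_force: [-0.2, 0.3, 0.3]
grip_width: 0.419
grip_force: 0.0
```

Request:
step_arm([
  {"travel": [0, 0, -0.02], "turn": [0, 0, 0]},
  {"travel": [0, 0, -0.05], "turn": [0, 0, 0]},
  {"travel": [0, 0, -0.055], "turn": [0, 0, 0]},
  {"travel": [0, 0, -0.055], "turn": [0, 0, 0]},
])

```text
time: 6.6
position: [0.4342, 0.2867, 0.1123]
tool_rot: [-0.057, 3.139, 0.002]
ft_force: [-0.0, 0.5, 0.5]
grip_width: 0.499
grip_force: 0.0
```

```bash
python3 - <<'E'
from h import *
go([0.506,0.283,0.112],2)
E
```

```text
t 6.6 pos [0.4342 0.2867 0.1123] f [-0.   0.5  0.5] travel [-0.0716, -0.0063, 0.0004] turn [0.09, 0.12, 0.07]
```

Request:
step_arm([
  {"travel": [-0.04, -0.003, 0], "turn": [0, 0, 0]},
  {"travel": [-0.0725, -0.0065, 0], "turn": [0, 0, 0]},
  {"travel": [-0.0725, -0.0065, 0], "turn": [0, 0, 0]},
  {"travel": [-0.0725, -0.0065, 0.02], "turn": [0, 0, 0]},
])

```text
time: 7.0
position: [0.5079, 0.2824, 0.0918]
tool_rot: [-0.054, 3.139, 0.002]
ft_force: [-0.3, 1.0, -0.3]
grip_width: 0.497
grip_force: 0.0
```

Request:
step_arm([
  {"travel": [0, 0, 0.015], "turn": [0, 0, 0]},
  {"travel": [0, 0, 0.025], "turn": [0, 0, 0]},
  {"travel": [0, 0, 0.025], "turn": [0, 0, 0]},
])

```text
time: 7.3
position: [0.5042, 0.2815, 0.0638]
tool_rot: [0.057, -3.137, 0.004]
ft_force: [-0.9, -0.5, -0.4]
grip_width: 0.501
grip_force: 0.0
```

```bash
python3 - <<'E'
from h import *
go([0.507,0.283,0.062],2)
E
```

```text
t 7.3 pos [0.5042 0.2815 0.0638] f [-0.9 -0.5 -0.4] travel [-0.0029, 0.0014, 0.0018] turn [-0.13, -0.23, 0.1]
```

Request:
step_arm([
  {"travel": [-0.001, 0.001, 0.0025], "turn": [0, 0, 0]},
  {"travel": [-0.001, 0.001, 0.0025], "turn": [0, 0, 0]},
  {"travel": [-0.001, 0.001, 0.0025], "turn": [0, 0, 0]},
  {"travel": [-0.001, 0.001, 0.0025], "turn": [0, 0, 0]},
  {"travel": [-0.001, 0.001, 0.0025], "turn": [0, 0, 0]},
], gripper=0, force=35)

```text
time: 7.8
position: [0.5074, 0.2835, 0.0643]
tool_rot: [-0.057, 3.14, 0.001]
ft_force: [0.1, 0.3, 0.3]
grip_width: 0.134
grip_force: 0.0
```

Request:
step_arm([
  {"travel": [0, 0, 0], "turn": [0, 0, 0]},
  {"travel": [0, 0, 0], "turn": [0, 0, 0]},
  {"travel": [0, 0, 0], "turn": [0, 0, 0]},
  {"travel": [0, 0, 0], "turn": [0, 0, 0]},
])

```text
time: 8.2
position: [0.5074, 0.2833, 0.0642]
tool_rot: [-0.056, 3.141, 0.0]
ft_force: [-0.9, -0.9, 2.9]
grip_width: 0.087
grip_force: 35.0
```

```bash
python3 - <<'E'
from h import *
go([0.507,0.283,0.062],2)
E
```

```text
t 8.2 pos [0.5074 0.2833 0.0642] f [-0.9 -0.9  2.9] travel [0.0004, -0.0003, 0.0022] turn [0.01, 0.03, 0.05]
```

Request:
step_arm([
  {"travel": [0, 0, -0.01], "turn": [0, 0, 0]},
  {"travel": [0, 0, -0.025], "turn": [0, 0, 0]},
  {"travel": [0, 0, -0.055], "turn": [0, 0, 0]},
  {"travel": [0, 0, -0.09], "turn": [0, 0, 0]},
  {"travel": [0, 0, -0.12], "turn": [0, 0, 0]},
])

```text
time: 8.7
position: [0.5075, 0.2836, 0.1867]
tool_rot: [-0.057, 3.139, 0.002]
ft_force: [1.3, 0.7, -0.8]
grip_width: 0.09
grip_force: 35.0
```

```bash
python3 - <<'E'
from h import *
np.set_printoptions(precision=4,suppress=True)
T=lambda x,y: ray('top',(280+x/3.636,145+(y-300)/3.529))
S=lambda x,y: ray('scene',(260+(x-400)/3.077,120+(y-300)/3.061))
for n,a,b in [('H+',(60,335),(430,433)),('H-',(380,385),(680,330)),('L-',(343,570),(778,472)),('L+',(33,520),(530,595)),
 ('rectUL',(300,417),(650,378)),('rectLR',(343,458),(692,398)),('LLow-',(238,500),(660,480)),('LtopR',(252,412),(612,405)),('fan',(115,420),(525,452))]:
    print(n,*tri([T(*a),S(*b)]))
go([0.5,0,0.25],-9)
E
```

```text
H+ [0.6639 0.0896 0.0926] [np.float64(0.4682487241926614), np.float64(0.4682487241927296)]
H- [ 0.6307 -0.1218  0.0929] [np.float64(0.5614681982179291), np.float64(0.5614681982179944)]
L- [ 0.5161 -0.1026  0.0313] [np.float64(3.562390839263724), np.float64(3.5623908392638715)]
L+ [0.5502 0.1088 0.0297] [np.float64(3.994969244902502), np.float64(3.994969244902494)]
rectUL [ 0.6109 -0.0689  0.0846] [np.float64(0.8480872220795281), np.float64(0.848087222079411)]
rectLR [ 0.5908 -0.0982  0.0623] [np.float64(4.953649695430892), np.float64(4.953649695430902)]
LLow- [ 0.5636 -0.0307  0.0393] [np.float64(3.376660582450256), np.float64(3.3766605824502296)]
LtopR [ 0.6173 -0.0379  0.0739] [np.float64(1.7404025313915843), np.float64(1.7404025313915654)]
fan [0.6087 0.0543 0.0851] [np.float64(2.6079324652348896), np.float64(2.6079324652350073)]
t 8.7 pos [0.5075 0.2836 0.1867] f [ 1.3  0.7 -0.8] travel [0.0176, -0.2831, -0.0636] turn [0.07, 0.09, 11.07]
```

```bash
python3 - <<'E'
from h import *
G=Rn.from_euler('z',-9,degrees=True)*Rn.from_euler('y',-30,degrees=True)*Rn.from_matrix(np.array([[-1,0,0],[0,1,0],[0,0,-1.]]))
print(G.as_matrix()[:,2])
go([0.564,-0.0025,.208],-9,30)
E
```

```text
[ 0.49384417 -0.07821723 -0.8660254 ]
t 8.7 pos [0.5075 0.2836 0.1867] f [ 1.3  0.7 -0.8] travel [-0.0462, -0.2879, -0.0215] turn [2.97, -29.82, 10.8]
```

Request:
step_arm([
  {"travel": [-0.0, -0.04, -0.04], "turn": [0.8, -7.5, 2.7]},
  {"travel": [-0.0, -0.085, -0.04], "turn": [1.5, -15, 5.4]},
  {"travel": [-0.0, -0.13, -0.04], "turn": [2.2, -22.4, 8.1]},
  {"travel": [-0.02, -0.175, -0.04], "turn": [3, -29.8, 10.8]},
  {"travel": [-0.046, -0.22, -0.03], "turn": [3, -29.8, 10.8]},
])

```text
time: 9.2
position: [0.556, 0.0677, 0.2138]
tool_rot: [0.201, 2.611, -0.055]
ft_force: [1.2, 1.1, -0.8]
grip_width: 0.086
grip_force: 35.0
```

```bash
python3 - <<'E'
from h import *
print(ctrl.get_state()['joint_positions'])
go([0.564,-0.0025,.208],-9,30)
E
```

```text
[-0.57487522 -0.20109502  0.23583877  2.13883946  0.41387659  0.76758325
  0.84727243]
t 9.2 pos [0.556  0.0677 0.2138] f [ 1.2  1.1 -0.8] travel [-0.0132, -0.0681, 0.0144] turn [0.06, -0.01, 0.18]
```

Request:
step_arm([
  {"travel": [-0.013, -0.04, 0.014], "turn": [0, 0, 0]},
  {"travel": [-0.013, -0.068, 0.014], "turn": [0, 0, 0]},
  {"travel": [-0.013, -0.068, 0.014], "turn": [0, 0, 0]},
  {"travel": [-0.013, -0.068, 0.014], "turn": [0, 0, 0]},
])

```text
time: 9.6
position: [0.567, -0.0027, 0.2098]
tool_rot: [0.208, 2.612, -0.056]
ft_force: [0.3, -0.6, -0.8]
grip_width: 0.091
grip_force: 35.0
```

```bash
python3 - <<'E'
from h import *
shot('w5');print(ctrl.get_state()['joint_positions'])
E
```

```text
9.6 [ 0.56695223 -0.0027387   0.209812  ] [ 0.20786079  2.61155781 -0.05605934]
[-0.53137604 -0.21010634  0.35651558  2.14698856  0.35561618  0.71880531
  1.03788753]
```

Request:
step_arm([
  {"travel": [0, -0.03, 0], "turn": [0, 0, 0]},
  {"travel": [-0.02, -0.06, 0], "turn": [0, 0, 0]},
  {"travel": [-0.02, -0.06, 0], "turn": [0, 0, 0]},
  {"travel": [-0.02, -0.06, 0], "turn": [0, 0, 0]},
])

```text
time: 10.05
position: [0.5752, -0.0634, 0.2197]
tool_rot: [0.205, 2.612, -0.057]
ft_force: [-0.5, -0.7, -1.3]
grip_width: 0.091
grip_force: 35.0
```

```bash
python3 - <<'E'
from h import *
shot('w6');print(ctrl.get_state()['joint_positions'])
a=cv2.imread('pics/w5.png');b=cv2.imread('pics/w6.png')
cv2.imwrite('pics/c5.png',np.vstack([a[:,:640],b])[:, :][0:800:1] if 0 else np.vstack([crop(a,160,60,400,150,2),crop(b,220,60,400,150,2)]))
E
```

```text
10.05 [ 0.57515504 -0.06344695  0.21967407] [ 0.20467994  2.61185084 -0.056528  ]
[-0.50996329 -0.21550517  0.47580884  2.12101245  0.28578346  0.71303274
  1.22892581]
```

View pics/c5.png

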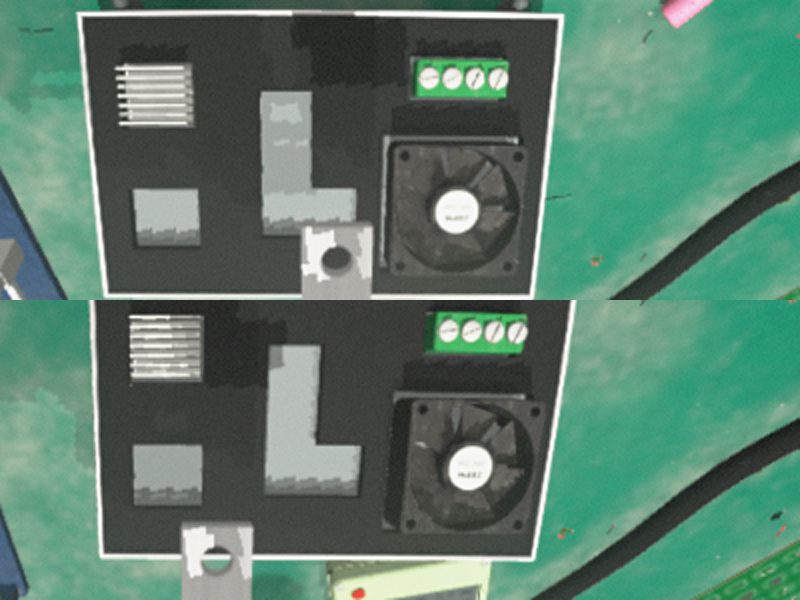

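```bash
cat > fit.py <<'E'
from h import *
from scipy.optimize import least_squares
np.set_printoptions(precision=4,suppress=True)
P5,P6=pose('w5'),pose('w6')
L=lambda x,y:(1,x,y,8); H=lambda x,y:(2,x,y,8); M=lambda x,y:(0,x,y,9.5)
obs=[(5,M(-66,-107),78,13),(5,M(-66,107),563,15),(5,M(66,-107),107,297),
(5,L(-34,-12),261,92),(5,L(-34,12),311,92),(5,L(10,12),313,188),(5,L(10,34),356,190),(5,L(34,-12),263,235),
(5,H(-14.5,-16.5),134,190),(5,H(-14.5,16.5),199,190),(5,H(14.5,16.5),200,246),(5,H(14.5,-16.5),137,246),
(6,M(66,-107),102,557),(6,M(66,107),533,559),
(6,L(-34,-12),269,345),(6,L(-34,12),322,345),(6,L(10,12),318,443),(6,L(10,34),361,445),(6,L(34,34),359,496),(6,L(34,-12),265,497),
(6,H(-14.5,-16.5),133,445),(6,H(-14.5,16.5),202,445),(6,H(14.5,16.5),202,504),(6,H(14.5,-16.5),134,505)]
def res(q,full=False):
    R=Rn.from_rotvec(q[3:6]);r=[]
    for v,(k,x,y,z),cx,cy in obs:
        d=np.array([x,y,z])+(0 if k==0 else np.array([q[6],q[7],0]) if k==1 else np.array([q[8],q[9],0]))
        W=R.apply(d/1000)+q[:3]
        u=proj('wrist',W,P5 if v==5 else P6)
        o=np.array([160+cx/2,60+cy/2]) if v==5 else np.array([220+cx/2,60+(cy-300)/2])
        r+=list(u-o)
    # weak prior on slope and shape
    tz=R.as_matrix()[:,2]; r.append((np.degrees(np.arccos(tz[2]))-30)/0.7)
    return np.array(r)
R0=Rn.from_euler('z',-9,degrees=True)*Rn.from_euler('y',-30,degrees=True)
q0=np.r_[.595,-.007,.053,R0.as_rotvec(),0,-11,20,-75]
s=least_squares(res,q0,loss='soft_l1'); q=s.x; r=res(q)
R=Rn.from_rotvec(q[3:6]).as_matrix(); print('t',q[:3],'L',q[6:8],'H',q[8:10],'rms px',np.sqrt(np.mean(r**2)))
print('slope',np.degrees(np.arccos(R[2,2])),'yaw',np.degrees(np.arctan2(R[1,1],R[0,1]))-90,'xz roll',R[2,1])
print(r[:-1].reshape(-1,2).round(1).tolist())
np.savez('tray',t=q[:3],R=R,L=q[6:8]/1000,H=q[8:10]/1000)
E
python3 fit.py
```

```text
Traceback (most recent call last):
  File "fit.py", line 25, in <module>
    s=least_squares(res,q0,loss='soft_l1'); q=s.x; r=res(q)
  File "fit.py", line 17, in res
    u=proj('wrist',W,P5 if v==5 else P6)
  File "h.py", line 20, in proj
    m=ctrl.camera_model(n); X=np.asarray(X,float)
ValueError: time passes only in moves, steps and waits
```

```bash
sed -i 's/m=ctrl.camera_model(n)/m=CM(n)/' h.py; sed -i '3a import functools\nCM=functools.cache(ctrl.camera_model)' h.py; python3 fit.py
```

```text
t [ 0.5943 -0.0045  0.0531] L [  1.7796 -16.0449] H [ 26.4068 -74.0738] rms px 0.6237744807868243
slope 29.7660276507388 yaw -8.896580062397291 xz roll 0.0052525551691018635
[[0.9, 0.5], [-0.4, -0.4], [0.3, -0.5], [-1.0, -0.3], [0.2, -0.3], [-0.7, -0.2], [0.8, -1.1], [-0.3, 0.9], [-1.4, -1.0], [0.3, -1.0], [1.4, 0.5], [-0.3, 0.4], [-0.3, -0.0], [-0.3, 0.2], [0.1, -0.0], [0.3, 0.2], [-0.5, 1.1], [1.4, 0.3], [0.3, 0.3], [-0.5, -0.6], [-0.4, -0.3], [0.4, -0.2], [0.1, 1.1], [-0.1, 0.4]]
```

```bash
python3 - <<'E'
from h import *
np.set_printoptions(precision=4,suppress=True)
I=(np.zeros(3),np.zeros(3))
for px in [(328.5,190),(328.5,189.5),(311,171),(346.5,171)]: print(onz(ray('wrist',px,I),.0182), px)
E
```

```text
[0.0397 0.0063 0.0182] (328.5, 190)
[0.04   0.0063 0.0182] (328.5, 189.5)
[ 0.0506 -0.0035  0.0182] (311, 171)
[0.0506 0.0162 0.0182] (346.5, 171)
```

```bash
cat >> h.py <<'E'
def place(which,off,up,pitch=30,yaw=-8.9):
    z=np.load('tray.npz'); T=Rn.from_euler('z',yaw,degrees=True)*Rn.from_euler('y',-pitch,degrees=True)
    G=T*Rn.from_matrix(np.diag([-1,1,-1.]))
    p=z['t']+z['R']@np.r_[z[which],0]-G.apply(off)+T.apply([0,0,up])
    go(p,yaw,pitch); return p
E
python3 - <<'E'
from h import *
print(place('L',[.018,.0063,.0262],.04))
E
```

```text
t 10.1 pos [ 0.5748 -0.0626  0.2191] f [-0.1  0.2 -1.2] travel [0.0542, 0.0383, 0.0829] turn [-0.08, -0.09, 0.05]
[ 0.57509493 -0.0240618   0.12019774]
```

Request:
step_arm([
  {"travel": [0.027, 0.019, 0.035], "turn": [0, 0, 0]},
  {"travel": [0.054, 0.038, 0.06], "turn": [0, 0, 0]},
  {"travel": [0.054, 0.038, 0.083], "turn": [0, 0, 0]},
  {"travel": [0.054, 0.038, 0.083], "turn": [0, 0, 0]},
  {"travel": [0.054, 0.038, 0.083], "turn": [0, 0, 0]},
])

```text
time: 10.6
position: [0.5753, -0.0252, 0.1202]
tool_rot: [0.203, 2.613, -0.058]
ft_force: [-0.5, -0.5, 0.0]
grip_width: 0.089
grip_force: 35.0
```

```bash
python3 - <<'E'
from h import *
place('L',[.018,.0063,.0262],.012)
shot('w7'); b=cv2.imread('pics/w7.png');cv2.imwrite('pics/c7.png',crop(b,200,90,240,180,3.2))
E
```

```text
t 10.6 pos [ 0.5753 -0.0252  0.1202] f [-0.5 -0.5  0. ] travel [0.0002, 0.0012, 0.0278] turn [-0.14, -0.11, 0.05]
10.6 [ 0.5752864  -0.02520195  0.12016076] [ 0.20295284  2.61326279 -0.05773027]
```

View pics/c7.png

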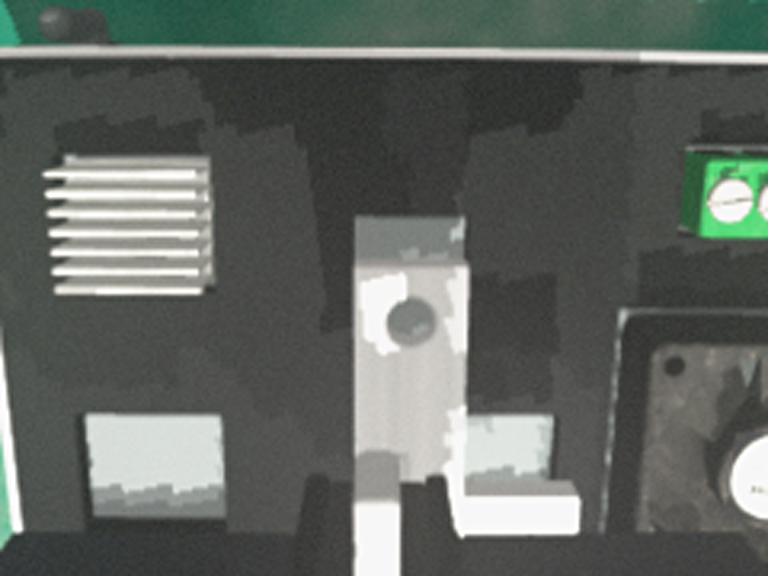

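Request:
step_arm([
  {"travel": [0, 0.001, 0.01], "turn": [0, 0, 0]},
  {"travel": [0, 0.001, 0.02], "turn": [0, 0, 0]},
  {"travel": [0, 0.001, 0.028], "turn": [0, 0, 0]},
  {"travel": [0, 0.001, 0.028], "turn": [0, 0, 0]},
  {"travel": [0, 0.001, 0.028], "turn": [0, 0, 0]},
])

```text
time: 11.15
position: [0.589, -0.0278, 0.0953]
tool_rot: [0.206, 2.613, -0.058]
ft_force: [0.2, 0.2, 0.5]
grip_width: 0.095
grip_force: 35.0
```

```bash
python3 - <<'E'
from h import *
place('L',[.018,.0063,.0262],.0)
E
```

```text
t 11.15 pos [ 0.589  -0.0278  0.0953] f [0.2 0.2 0.5] travel [-0.0001, 0.0015, 0.0112] turn [-0.19, -0.14, -0.05]
```

Request:
step_arm([
  {"travel": [0, 0.001, 0.002], "turn": [0, 0, 0]},
  {"travel": [0, 0.001, 0.004], "turn": [0, 0, 0]},
  {"travel": [0, 0.001, 0.006], "turn": [0, 0, 0]},
  {"travel": [0, 0.001, 0.007], "turn": [0, 0, 0]},
  {"travel": [0, 0.001, 0.008], "turn": [0, 0, 0]},
])

```text
time: 11.65
position: [0.5933, -0.0272, 0.0887]
tool_rot: [0.205, 2.613, -0.057]
ft_force: [-0.8, -0.1, -1.0]
grip_width: 0.089
grip_force: 35.0
```

```bash
python3 - <<'E'
from h import *
place('L',[.018,.0063,.0262],.0)
E
```

```text
t 11.65 pos [ 0.5933 -0.0272  0.0887] f [-0.8 -0.1 -1. ] travel [0.0002, 0.0003, 0.0035] turn [-0.15, -0.09, -0.05]
```

Request:
step_arm([
  {"travel": [0, 0, 0.001], "turn": [0, 0, 0]},
  {"travel": [0, 0, 0.002], "turn": [0, 0, 0]},
  {"travel": [0, 0, 0.003], "turn": [0, 0, 0]},
  {"travel": [0, 0, 0.003], "turn": [0, 0, 0]},
])

```text
time: 12.05
position: [0.5939, -0.0273, 0.0881]
tool_rot: [0.207, 2.614, -0.056]
ft_force: [-30.4, 1.4, 32.8]
grip_width: 0.089
grip_force: 35.0
```

```bash
python3 - <<'E'
from h import *
place('L',[.018,.0063,.0262],.0)
E
```

```text
t 12.05 pos [ 0.5939 -0.0273  0.0881] f [-30.4   1.4  32.8] travel [0.0004, 0.0003, 0.0027] turn [-0.13, -0.18, -0.13]
```

Request:
step_arm([
  {"travel": [0, 0, -0.002], "turn": [0, 0, 0]},
  {"travel": [0, 0, -0.002], "turn": [0, 0, 0]},
])

```text
time: 12.25
position: [0.594, -0.027, 0.0886]
tool_rot: [0.205, 2.612, -0.057]
ft_force: [-0.7, 0.6, -0.4]
grip_width: 0.086
grip_force: 35.0
```

```bash
python3 - <<'E'
from h import *
place('L',[.018,.0063,.0262],.0)
shot('w8'); b=cv2.imread('pics/w8.png');cv2.imwrite('pics/c8.png',crop(b,250,120,150,112,5.3))
E
```

```text
t 12.25 pos [ 0.594  -0.027   0.0886] f [-0.7  0.6 -0.4] travel [0.0008, 0.0, 0.003] turn [-0.11, -0.03, -0.06]
12.25 [ 0.59401778 -0.02704799  0.08855323] [ 0.20536966  2.61151438 -0.05654542]
```

View pics/c8.png

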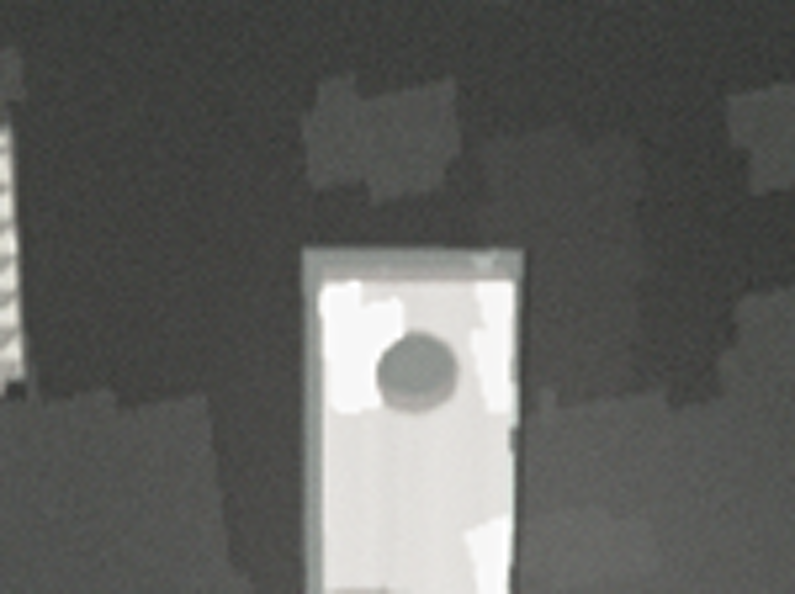

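Request:
step_arm([
  {"travel": [0.001, -0.0005, -0.001], "turn": [0, 0, 0]},
  {"travel": [0.001, -0.0005, 0.0005], "turn": [0, 0, 0]},
  {"travel": [0.001, -0.0005, 0.0015], "turn": [0, 0, 0]},
  {"travel": [0.001, -0.0005, 0.0025], "turn": [0, 0, 0]},
  {"travel": [0.001, -0.0005, 0.0025], "turn": [0, 0, 0]},
])

```text
time: 12.8
position: [0.5932, -0.0279, 0.0869]
tool_rot: [0.207, 2.614, -0.057]
ft_force: [-30.4, 1.6, 34.0]
grip_width: 0.089
grip_force: 35.0
```

```bash
python3 - <<'E'
from h import *
place('L',[.018,.0063,.0262],.0); s=ctrl.get_state(); print(s['torque'],Rn.from_rotvec(s['tool_rot']).inv().apply(s['ft_force']))
E
```

```text
t 12.8 pos [ 0.5932 -0.0279  0.0869] f [-30.4   1.6  34. ] travel [-0.0006, 0.0009, 0.0019] turn [-0.15, -0.19, -0.12]
[-0.13733323  2.71538058 -0.26034299] [  9.38366281  -3.30243609 -44.59736924]
```

Request:
step_arm([
  {"travel": [0, 0, -0.002], "turn": [0, 0, 0]},
  {"travel": [0, 0, -0.0018], "turn": [0, 0, 0]},
])

```text
time: 13.0
position: [0.5932, -0.0276, 0.087]
tool_rot: [0.205, 2.612, -0.057]
ft_force: [-10.3, 0.4, 12.5]
grip_width: 0.087
grip_force: 35.0
```

Request:
step_arm([
  {"travel": [0, 0, 0], "turn": [0, 0, 0]},
  {"travel": [0, 0, 0], "turn": [0, 0, 0]},
  {"travel": [0, 0, 0], "turn": [0, 0, 0]},
  {"travel": [0, 0, 0], "turn": [0, 0, 0]},
], gripper=0.4)

```text
time: 13.4
position: [0.5931, -0.0277, 0.0864]
tool_rot: [0.205, 2.613, -0.058]
ft_force: [0.1, 0.3, 1.3]
grip_width: 0.354
grip_force: 0.0
```

Request:
step_arm([
  {"travel": [0, 0, -0.02], "turn": [0, 0, 0]},
  {"travel": [0, 0, -0.06], "turn": [0, 0, 0]},
  {"travel": [-0.02, 0, -0.1], "turn": [0, 0, 0]},
  {"travel": [-0.03, 0, -0.1], "turn": [0, 0, 0]},
  {"travel": [-0.03, 0, -0.1], "turn": [0, 0, 0]},
])

```text
time: 13.9
position: [0.5714, -0.0235, 0.191]
tool_rot: [0.206, 2.608, -0.055]
ft_force: [-0.9, 0.6, -0.3]
grip_width: 0.4
grip_force: 0.0
```

```bash
python3 - <<'E'
from h import *
shot('w9'); b=cv2.imread('pics/w9.png'); s=ctrl.get_image('scene'); save('s9',s); s=cv2.imread('pics/s9.png')
cv2.imwrite('pics/c9.png',np.hstack([crop(b,250,100,100,150,4),crop(s,300,120,100,150,4)]))
E
```

```text
13.9 [ 0.57141405 -0.02354368  0.19098412] [ 0.20592713  2.60815078 -0.05514941]
```

View pics/c9.png

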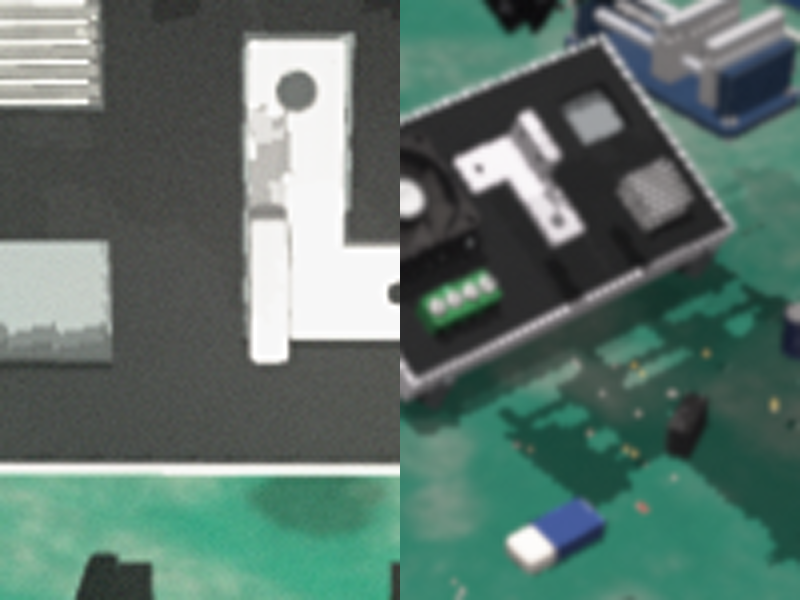

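```bash
python3 - <<'E'
from h import *
from scipy.optimize import least_squares
np.set_printoptions(precision=2,suppress=True)
P=pose('w9');z=np.load('tray.npz')
O=np.r_[z['L'],0]
pts={'hole':((-22,0,8),(297,91)),'footTL':((-32,-10,8),(247,38)),'footTR':((-32,10,8),(347,38)),'inner':((12,10,8),(345,243)),'legN-':((2,-10,30),(250,218)),'legN+':((2,-2,30),(290,218)),'legF-':((32,-10,30),(252,362)),'legF+':((32,-2,30),(288,362)),'footFR':((32,10,8),(340,340))}
def pr(d): 
    u=proj('wrist',z['t']+z['R']@(O+np.array(d)/1000),P); return (u-[250,100])*4
for k,(d,o) in pts.items(): print(k,pr(np.array(d)-[2,0,0]),o)
print('cut TL,TR,inner',pr((-34,-12,8)),pr((-34,12,8)),pr((10,12,8)),'rect', [( (proj('wrist',z['t']+z['R']@(np.r_[z['H'],0]+np.array(d)/1000),P)-[250,100])*4) for d in [(-14.5,16.5,8),(14.5,16.5,8)]])
def f(q):
    R=Rn.from_rotvec(q[3:])
    return np.concatenate([pr(R.apply(d)+q[:3]*1)-o for d,o in pts.values()])/4
s=least_squares(f,np.zeros(6),x_scale=[1,1,1,.02,.02,.02],loss='soft_l1');print(s.x[:3],np.degrees(s.x[3:]),f(s.x).round(1))
E
```

```text
hole [298.66  81.44] (297, 91)
footTL [252.07  33.04] (247, 38)
footTR [346.05  33.29] (347, 38)
inner [342.19 238.67] (345, 243)
legN- [250.46 207.47] (250, 218)
legN+ [289.81 207.56] (290, 218)
legF- [250.87 350.29] (252, 362)
legF+ [288.85 350.4 ] (288, 362)
footFR [340.49 326.01] (340, 340)
cut TL,TR,inner [242.67  33.03] [355.45  33.33] [351.16 238.7 ] rect [array([111.38, 238.78]), array([116.01, 364.04])]
[-0.91 -0.33  5.92] [-0.5  -0.01  0.31] [ 0.1 -0.8  0.6  0.2 -0.4  0.1 -0.6  1.2 -0.1 -0.1 -0.  -0.2 -0.3  0.3
  0.4  0.2  0.3 -0.8]
```

```bash
cat > chk.py <<'E'
from h import *
from scipy.optimize import least_squares
np.set_printoptions(precision=1,suppress=True)
P=pose('w9');z=np.load('tray.npz');O=np.r_[z['L'],0]
pts={'hole':((-22,0,8),(297,91)),'footTL':((-32,-10,8),(247,38)),'footTR':((-32,10,8),(347,38)),'inner':((12,10,8),(345,243)),'legN-':((2,-10,30),(250,218)),'legN+':((2,-2,30),(290,218)),'legF-':((32,-10,30),(252,362)),'legF+':((32,-2,30),(288,362)),'footFR':((32,10,8),(340,340))}
def pr(d): return (proj('wrist',z['t']+z['R']@(O+np.array(d)/1000),P)-[250,100])*4
for zz in (0,3,6,8):
    f=lambda q: np.concatenate([pr(Rn.from_rotvec(q[2:]).apply(d)+np.r_[q[:2],zz])-o for d,o in pts.values()])/4
    s=least_squares(f,np.zeros(5),x_scale=[1,1,.02,.02,.02]);print(zz,s.cost,s.x[:2],np.degrees(s.x[2:]),f(s.x))
E
python3 chk.py
```

```text
0 4.229708137434121 [-0.3 -0. ] [0.3 0.9 0.5] [ 0.1 -0.2  0.9  1.1 -0.6  0.9 -0.7  0.8 -0.   0.1 -0.2  0.  -0.1 -0.6
  0.3 -0.6  0.3 -1.8]
3 2.6273631305145604 [-0.6 -0.2] [-0.1  0.5  0.4] [ 0.1 -0.5  0.7  0.6 -0.5  0.5 -0.6  1.  -0.1 -0.  -0.1 -0.1 -0.2 -0.1
  0.4 -0.2  0.3 -1.3]
6 2.1154239947247118 [-0.9 -0.3] [-0.5 -0.   0.4] [ 0.1 -0.8  0.6  0.2 -0.4  0.1 -0.6  1.2 -0.1 -0.1 -0.1 -0.2 -0.3  0.3
  0.4  0.2  0.4 -0.8]
8 2.408579481777163 [-1.1 -0.4] [-0.7 -0.4  0.3] [ 0.  -1.   0.5 -0.1 -0.4 -0.2 -0.5  1.3 -0.1 -0.2  0.  -0.3 -0.3  0.5
  0.5  0.5  0.4 -0.5]
```

```bash
python3 - <<'E'
from h import *
go([0.45,-0.146,.19],0)
E
```

```text
t 14.0 pos [ 0.5688 -0.0239  0.187 ] f [-0.9  0.7 -0.3] travel [0.0839, -0.1393, -0.051] turn [-2.5, 29.71, -8.8]
```

Request:
step_arm([
  {"travel": [0.02, -0.035, -0.03], "turn": [-0.6, 7.4, -2.2]},
  {"travel": [0.045, -0.07, -0.05], "turn": [-1.2, 14.8, -4.4]},
  {"travel": [0.065, -0.105, -0.051], "turn": [-1.9, 22.3, -6.6]},
  {"travel": [0.084, -0.139, -0.051], "turn": [-2.5, 29.7, -8.8]},
  {"travel": [0.084, -0.139, -0.051], "turn": [-2.5, 29.7, -8.8]},
], gripper=1)

```text
time: 14.5
position: [0.4487, -0.1503, 0.1884]
tool_rot: [-0.01, -3.135, 0.006]
ft_force: [0.5, -0.1, -0.4]
grip_width: 0.767
grip_force: 0.0
```

Request:
step_arm([
  {"travel": [0, 0, 0], "turn": [0, 0, 0]},
  {"travel": [0, 0, 0], "turn": [0, 0, 0]},
  {"travel": [0, 0, 0], "turn": [0, 0, 0]},
])

```text
time: 14.8
position: [0.4506, -0.1441, 0.1907]
tool_rot: [-0.004, 3.139, 0.002]
ft_force: [0.2, 0.5, -0.4]
grip_width: 0.982
grip_force: 0.0
```

```bash
cat > seg.py <<'E'
from h import *
import sys
def seg(n,X,dbg=False,w=45):
    P=pose(n);im=cv2.imread('pics/'+n+'.png');c=proj('wrist',X,P);x,y=int(c[0]-w),int(c[1]-w)
    r=im[max(y,0):y+2*w,x:x+2*w];hsv=cv2.cvtColor(r,cv2.COLOR_BGR2HSV)
    m=((hsv[...,1]<60)&(hsv[...,2]>70)).astype(np.uint8);m=cv2.morphologyEx(m,cv2.MORPH_CLOSE,np.ones((5,5)))
    k,l,st,ce=cv2.connectedComponentsWithStats(m); i=1+np.argmax(st[1:,4]) 
    cs,_=cv2.findContours((l==i).astype(np.uint8),0,1);cc=max(cs,key=cv2.contourArea)
    rr=cv2.minAreaRect(cc);print(n,c,'areas',st[1:,4],'rect',rr)
    if dbg:
        for row in m[::2]: print(''.join('#' if v else '.' for v in row[::1]))
    return cc.reshape(-1,2)+[x,max(y,0)],P
if __name__=='__main__':
    shot('w10'); cc,P=seg('w10',(.4555,-.1459,.01),True)
    go([0.45,-0.146,.19],0)
E
python3 seg.py
```

```text
14.8 [ 0.45059639 -0.14413467  0.1906879 ] [-3.99560290e-03  3.13900421e+00  1.76565662e-03]
w10 [315.43266887 191.29990045] areas [  1   8   1 746   3   2   1] rect ((46.46685791015625, 43.62983703613281), (26.238283157348633, 29.731765747070312), 48.012786865234375)
..........................................................................................
..........................................................................................
..........................................................................................
......................................................................#...................
..........................................................................................
..........................................................................###.............
..........................................................................................
..........................................................................................
............................................................#.............................
............
[... 2677 characters left out ...]
........................................
..........................................................................................
..........................................................................................
..........................................................................................
..........................................................................................
..........................................................................................
..........................................................................................
t 14.85 pos [ 0.4507 -0.1443  0.1909] f [ 0.2  0.5 -0.2] travel [0.0007, -0.0017, 0.0009] turn [0.07, 0.17, 0.14]
```

```bash
cat > fitbox.py <<'E'
from seg import *
from scipy.optimize import minimize
def fitbox(n,X,dims=(26,30,18)):
    cc,P=seg(n,X); x0,y0=cc.min(0)-15; w,h=cc.max(0)-cc.min(0)+30
    M=np.zeros((h*4,w*4),np.uint8);cv2.fillPoly(M,[((cc-[x0,y0])*4+2).astype(np.int32)],1)
    M=cv2.dilate(M,np.ones((3,3)))
    C=np.array([[sx*dims[0]/2000,sy*dims[1]/2000,sz*dims[2]/1000] for sx in(-1,1) for sy in(-1,1) for sz in(0,1)])
    def cost(q):
        W=Rn.from_euler('z',q[2],degrees=True).apply(C)+[q[0]/1000,q[1]/1000,0]
        u=np.array([proj('wrist',p,P) for p in W]);hl=cv2.convexHull((((u-[x0,y0])*4+2)*16).astype(np.int32))
        K=np.zeros_like(M);cv2.fillPoly(K,[hl],1,shift=4); return float((K!=M).sum())/M.sum()
    out=[]
    for y in range(0,180,15):
        s=minimize(cost,[X[0]*1000,X[1]*1000,y],method='Nelder-Mead',options=dict(initial_simplex=[[X[0]*1000+a,X[1]*1000+b,y+c] for a,b,c in [(0,0,0),(4,0,0),(0,4,0),(0,0,10)]]))
        out.append((s.fun,*s.x.round(2)))
    out.sort(); print(out[:6])
if __name__=='__main__':
    fitbox(sys.argv[1],(.4555,-.1459,.01))
E
python3 fitbox.py w10
```

```text
w10 [315.43266887 191.29990045] areas [  1   8   1 746   3   2   1] rect ((46.46685791015625, 43.62983703613281), (26.238283157348633, 29.731765747070312), 48.012786865234375)
[(np.float64(0.046918123275068994), np.float64(453.3), np.float64(-144.66), np.float64(42.54)), (np.float64(0.04775445345822531), np.float64(453.36), np.float64(-144.86), np.float64(42.08)), (np.float64(0.04792171949485657), np.float64(453.62), np.float64(-144.88), np.float64(42.96)), (np.float64(0.04842351760475035), np.float64(453.41), np.float64(-144.67), np.float64(42.87)), (np.float64(0.048674416659697246), np.float64(453.52), np.float64(-144.64), np.float64(42.73)), (np.float64(0.04900894873295977), np.float64(453.5), np.float64(-144.69), np.float64(43.3))]
```

```bash
python3 - <<'E'
from h import *
print(ctrl.get_state()['joint_positions'])
go([0.4533,-0.1447,.11],42.5)
E
```

```text
[-0.52612692 -0.0704095   0.76112831  1.95997774  0.04953739  1.23040627
  1.79055039]
t 14.85 pos [ 0.4507 -0.1443  0.1909] f [ 0.2  0.5 -0.2] travel [-0.0024, -0.0005, 0.0809] turn [0.0, 0.19, -42.36]
```

Request:
step_arm([
  {"travel": [-0.001, -0.0005, 0.016], "turn": [0, 0, -8.5]},
  {"travel": [-0.001, -0.0005, 0.032], "turn": [0, 0, -17]},
  {"travel": [-0.0025, -0.0005, 0.05], "turn": [0, 0, -25.5]},
  {"travel": [-0.0025, -0.0005, 0.065], "turn": [0, 0, -34]},
  {"travel": [-0.0025, -0.0005, 0.081], "turn": [0, 0, -42.4]},
])

```text
time: 15.35
position: [0.4537, -0.145, 0.1098]
tool_rot: [-1.146, 2.921, -0.0]
ft_force: [0.4, -0.3, 0.2]
grip_width: 1.001
grip_force: 0.0
```

Request:
step_arm([
  {"travel": [0, 0, 0], "turn": [0, 0, 0]},
  {"travel": [0, 0, 0], "turn": [0, 0, 0]},
])

```text
time: 15.55
position: [0.4536, -0.1456, 0.1104]
tool_rot: [-1.131, 2.928, -0.001]
ft_force: [1.1, -0.7, 0.2]
grip_width: 0.998
grip_force: 0.0
```

```bash
python3 - <<'E'
from fitbox import *
print(ctrl.get_state()['joint_positions'][6])
shot('w11')
seg('w11',(.4533,-.1447,.01),True)
fitbox('w11',(.4533,-.1447,.01))
for dz in (14,18,22): print(dz);fitbox('w11',(.4533,-.1447,.01),(26,30,dz))
go([0.4533,-0.1447,.02],42.5)
E
```

```text
2.6139427014214056
15.55 [ 0.45356258 -0.14558737  0.11042198] [-1.13144164e+00  2.92768614e+00 -5.18287741e-04]
w11 [317.38898725 210.24880773] areas [   5   25 1241    7] rect ((45.0, 45.0), (34.0, 36.0), 90.0)
..........................................................................................
..........................................................................................
..................##......................................................................
..........................................................................................
..........................................................................................
..........................................................................................
..........................................................................................
..........................................................................................
..........................................................................................
....................................................................
[... 5312 characters left out ...]
.0, 36.0), 90.0)
[(np.float64(0.09772368488058257), np.float64(453.32), np.float64(-145.13), np.float64(41.87)), (np.float64(0.09828385191220655), np.float64(452.44), np.float64(-145.92), np.float64(41.82)), (np.float64(0.09884401894383052), np.float64(453.22), np.float64(-145.24), np.float64(42.49)), (np.float64(0.0994041859754545), np.float64(452.97), np.float64(-145.52), np.float64(41.84)), (np.float64(0.09955695880226104), np.float64(453.32), np.float64(-145.17), np.float64(41.26)), (np.float64(0.10042267148749809), np.float64(453.35), np.float64(-145.33), np.float64(41.57))]
t 15.6 pos [ 0.454  -0.1458  0.1108] f [ 0.  -0.1  0. ] travel [0.0001, 0.0014, 0.0908] turn [-0.12, 0.19, -0.22]
```

Request:
step_arm([
  {"travel": [0, 0.001, 0.04], "turn": [0, 0, 0]},
  {"travel": [0, 0.001, 0.075], "turn": [0, 0, 0]},
  {"travel": [0, 0.001, 0.0865], "turn": [0, 0, 0]},
  {"travel": [0, 0.001, 0.0865], "turn": [0, 0, 0]},
])

```text
time: 16.0
position: [0.4521, -0.145, 0.0227]
tool_rot: [-1.134, 2.929, 0.001]
ft_force: [-0.1, -0.8, 0.3]
grip_width: 1.001
grip_force: 0.0
```

```bash
python3 - <<'E'
from h import *
go([0.4535,-0.145,.0235],42)
E
```

```text
t 16.0 pos [ 0.4521 -0.145   0.0227] f [-0.1 -0.8  0.3] travel [-0.001, -0.0009, -0.0008] turn [0.03, 0.04, 0.31]
```

Request:
step_arm([
  {"travel": [-0.001, -0.0005, -0.0005], "turn": [0, 0, 0]},
  {"travel": [-0.001, -0.0005, -0.0005], "turn": [0, 0, 0]},
  {"travel": [-0.001, -0.0005, -0.0005], "turn": [0, 0, 0]},
  {"travel": [-0.001, -0.0005, -0.0005], "turn": [0, 0, 0]},
  {"travel": [-0.001, -0.0005, -0.0005], "turn": [0, 0, 0]},
], gripper=0, force=20)

```text
time: 16.5
position: [0.4545, -0.1448, 0.0245]
tool_rot: [-1.136, 2.926, -0.001]
ft_force: [-0.1, 1.0, 0.5]
grip_width: 0.628
grip_force: 0.0
```

Request:
step_arm([
  {"travel": [0, 0, 0], "turn": [0, 0, 0]},
  {"travel": [0, 0, 0], "turn": [0, 0, 0]},
  {"travel": [0, 0, 0], "turn": [0, 0, 0]},
  {"travel": [0, 0, 0], "turn": [0, 0, 0]},
  {"travel": [0, 0, 0], "turn": [0, 0, 0]},
])

```text
time: 17.0
position: [0.4541, -0.145, 0.024]
tool_rot: [-1.136, 2.927, -0.001]
ft_force: [0.1, -0.1, 0.8]
grip_width: 0.342
grip_force: 20.0
```

```bash
python3 - <<'E'
from h import *
go([0.4535,-0.145,.0235],42)
E
```

```text
t 17.0 pos [ 0.4541 -0.145   0.024 ] f [ 0.1 -0.1  0.8] travel [0.0004, 0.0004, 0.0005] turn [-0.07, 0.12, 0.42]
```

Request:
step_arm([
  {"travel": [0, 0, -0.01], "turn": [0, 0, 4]},
  {"travel": [0, 0, -0.04], "turn": [0, 0, 12]},
  {"travel": [0, 0, -0.08], "turn": [0, 0, 20]},
  {"travel": [0, 0, -0.12], "turn": [0, 0, 28]},
  {"travel": [0, 0, -0.15], "turn": [0, 0, 36]},
])

```text
time: 17.5
position: [0.4542, -0.1454, 0.1764]
tool_rot: [-0.166, 3.132, 0.0]
ft_force: [1.2, 0.3, -0.0]
grip_width: 0.341
grip_force: 20.0
```

```bash
python3 - <<'E'
from h import *
s=ctrl.get_state(); print(s['grip_width'],s['grip_force'])
print(place('H',[.0004,0,.024],.07))
E
```

```text
0.34073614305606387 19.99283194541931
t 17.5 pos [ 0.4542 -0.1454  0.1764] f [ 1.2  0.3 -0. ] travel [-0.112, 0.0598, 0.0295] turn [3.95, -29.56, 14.62]
[ 0.55941534 -0.07402868  0.14739416]
```

Request:
step_arm([
  {"travel": [-0.025, 0.015, 0], "turn": [1, -7.4, 3.7]},
  {"travel": [-0.05, 0.03, 0], "turn": [2, -14.8, 7.3]},
  {"travel": [-0.08, 0.045, 0.01], "turn": [3, -22.2, 11]},
  {"travel": [-0.112, 0.06, 0.025], "turn": [3.95, -29.6, 14.6]},
  {"travel": [-0.112, 0.06, 0.0295], "turn": [3.95, -29.6, 14.6]},
])

```text
time: 18.0
position: [0.5565, -0.0689, 0.1416]
tool_rot: [0.189, 2.615, -0.05]
ft_force: [-1.9, -0.2, -1.0]
grip_width: 0.342
grip_force: 20.0
```

Request:
step_arm([
  {"travel": [0, 0, 0], "turn": [0, 0, 0]},
  {"travel": [0, 0, 0], "turn": [0, 0, 0]},
  {"travel": [0, 0, 0], "turn": [0, 0, 0]},
])

```text
time: 18.3
position: [0.5592, -0.074, 0.1461]
tool_rot: [0.197, 2.612, -0.053]
ft_force: [-0.3, -0.3, -0.2]
grip_width: 0.341
grip_force: 20.0
```

```bash
python3 - <<'E'
from h import *
place('H',[.0004,0,.024],.02)
shot('w12');P=pose('w12');I=(np.zeros(3),np.zeros(3));z=np.load('tray.npz')
im=cv2.imread('pics/w12.png')
for sx in(-1,1):
  for sy in (-1,1):
    print('sink tool corner',proj('wrist',[sx*.013+.0004,sy*.015,.006],I).round(1),'bot',proj('wrist',[sx*.013+.0004,sy*.015,.024],I).round(1),'cut',proj('wrist',z['t']+z['R']@(np.r_[z['H'],0]+[-sx*.0145,sy*.0165,.008]),P).round(1))
g=cv2.cvtColor(im,cv2.COLOR_BGR2HSV); y0,x0=170,270
for r in range(y0,290,3): print(r,''.join('%x'%(v>>4) for v in g[r,x0:370,2]))
E
```

```text
t 18.3 pos [ 0.5592 -0.074   0.1461] f [-0.3 -0.3 -0.2] travel [-0.0009, -0.0001, 0.049] turn [0.13, -0.02, 0.24]
18.3 [ 0.55917246 -0.07404282  0.14605193] [ 0.19690108  2.61186826 -0.05295457]
sink tool corner [291.5 282.1] bot [293.8 266.9] cut [297. 233.]
sink tool corner [343.  282.2] bot [340.7 266.9] cut [336.7 233.3]
sink tool corner [290.3 241.3] bot [292.8 229.1] cut [296.6 199.6]
sink tool corner [344.3 241.4] bot [341.8 229.1] cut [337.7 200. ]
170 aabcffa444444444444444444444444444444444444444444444444444444444444444444444444544545454555445555555
173 aaabefc544444444444444444444444444444444444444444444444444444455444444444445555555545555555555555555
176 aaaaefe644444444444444444444444444444444444444444444455545444545455555555555555555555555555545555555
179 aaabeff644444444444444444444444444444444444444444444454455555444554555555554554455555555555555555555
182 aaaadff744444444444444444444444444444444444444444444444444454555545545455555545555555555555555555555
185 aaaacff744444444444444444454444444444444444444444444444454444555555554545555555555555555555555555555
188 aaaac
[... 2860 characters left out ...]
fffffffffffffeeeeeeeeeeefeeeefffeeeeeeeeefed53433334344443343333333333
272 3333333333333334333333788888888888888888888888888888888888888888888888888533333333334433333333333333
275 3333333333333333333336dffffffffffffffffffffffffffffffffffffffffffffffffffd53333343333333433333333333
278 3233333333333333333335988888888888888888888888888888888888888888888888888843333333443333333333333333
281 3333333333333333333348fffffffffffffffffffffffffffffffffffffffffffffffffffe73333333333333333333333333
284 4444544444555544554554455445454445545544554555454545455555554454454545454444544554455544555445544545
287 5555555555555555555555555555555555555555555555555555555555555555555555555555555555555555555555555555
```

Request:
step_arm([
  {"travel": [-0.0013, -0.0004, 0.02], "turn": [0, 0, 0.2]},
  {"travel": [-0.0013, -0.0004, 0.04], "turn": [0, 0, 0.2]},
  {"travel": [-0.0013, -0.0004, 0.049], "turn": [0, 0, 0.2]},
  {"travel": [-0.0013, -0.0004, 0.055], "turn": [0, 0, 0.2]},
  {"travel": [-0.0013, -0.0004, 0.055], "turn": [0, 0, 0.2]},
])

```text
time: 18.85
position: [0.5865, -0.0778, 0.0974]
tool_rot: [0.2, 2.614, -0.052]
ft_force: [-0.1, 0.1, 0.2]
grip_width: 0.344
grip_force: 20.0
```

```bash
python3 - <<'E'
from h import *
place('H',[.0004,0,.024],.0)
shot('w13');P=pose('w13');z=np.load('tray.npz')
for sx in(-1,1):
  for sy in (-1,1): print('cut',sx,sy,proj('wrist',z['t']+z['R']@(np.r_[z['H'],0]+[-sx*.0145,sy*.0165,.008]),P).round(1))
g=cv2.imread('pics/w13.png').max(2)
for r in range(204,262,2): print(r,''.join('%x'%(v>>4) for v in g[r,280:356]))
E
```

```text
t 18.85 pos [ 0.5865 -0.0778  0.0974] f [-0.1  0.1  0.2] travel [-0.0013, -0.0005, 0.0131] turn [0.13, -0.14, 0.13]
18.85 [ 0.58651845 -0.07775441  0.09744201] [ 0.19971045  2.61372069 -0.05196453]
cut -1 -1 [291.1 266.8]
cut -1 1 [341.3 267.1]
cut 1 -1 [290.1 225.8]
cut 1 1 [342.7 226.1]
204 4444444444434334444444344343444444443334434333333343444444344444433344434434
206 4444434444444443434444444443444434344434344444433334434334443334434444444444
208 4444444444444443434444434444344344433344443434344434333444333344443444434444
210 4444444444444444444444444444444344444334344444344443344334444444444343434444
212 4444444444444444444444444444343443344444334434443434344444333433344444444444
214 4444444444444444444434444444344444444444434433444444344343444334444444344444
216 4444444444444444444444444444444444444344344343444344443334434344444444444444
218 4444444444444444444444444444444444444444444344434434334344434434444444444444
220 4444444444444444444444434443444434444433444444444444434444444444443444444444
222 4444444444444444444444444444444444444444444444444444444444443444444444444444

[... 838 characters left out ...]
fffffffffffffffffffffffffffffffffffffffff63444433333
246 3444444444459aa999a9a99999999999999a9a99999aa9a9a9999a99a999aa99544444444433
248 444444444446aaaaaa9aaa9a9a9a9aaaaaaa9aaaaaaaaaaaa9aaaaaaaaaaaaa9644344444443
250 44444444446cffffffffffffffffffffffffffffffffffffffffffffffffffff744444444433
252 4444444444458aaaaaaa9aaaaaaaa9aaaaaaaaa9aaaaaaaa9aaaaaaaaaaaaaa7434444444444
254 4444444444469999999999999999999999aa99999999999999999999999a99a9544444444444
256 44444444444affffffffffffffffffffffffffffffffffffffffffffffffffff744444444444
258 4444444444458aaaaaaaaaaaaaaaaaaaaaaaaabbaaaaaabababaaaaaaaaaaba8434444444444
260 4444444444459999999999999999999999999999999999999999999999999998444444444444
```

```bash
python3 - <<'E'
from h import *
I=(np.zeros(3),np.zeros(3))
for z in (.027,.029,.031): print([onz(ray('wrist',(c,r),I),z).round(4)[:2].tolist() for c,r in [(290.2,227.7),(341.4,227.7),(290.5,226.7)]])
E
```

```text
[[0.0131, -0.0168], [0.0131, 0.015], [0.0138, -0.0166]]
[[0.0123, -0.017], [0.0123, 0.0152], [0.013, -0.0168]]
[[0.0115, -0.0172], [0.0115, 0.0154], [0.0122, -0.017]]
```

Request:
step_arm([
  {"travel": [-0.0022, -0.0009, 0], "turn": [0, 0, 0]},
  {"travel": [-0.0022, -0.0009, 0.002], "turn": [0, 0, 0]},
  {"travel": [-0.0022, -0.0009, 0.004], "turn": [0, 0, 0]},
  {"travel": [-0.0022, -0.0009, 0.0055], "turn": [0, 0, 0]},
  {"travel": [-0.0022, -0.0009, 0.007], "turn": [0, 0, 0]},
])

```text
time: 19.4
position: [0.5917, -0.0791, 0.0937]
tool_rot: [0.2, 2.613, -0.05]
ft_force: [-9.1, 1.6, 10.3]
grip_width: 0.344
grip_force: 20.0
```

```bash
python3 - <<'E'
from h import *
place('H',[.0004,0,.024],.0)
E
```

```text
t 19.4 pos [ 0.5917 -0.0791  0.0937] f [-9.1  1.6 10.3] travel [0.0014, -0.0, 0.0071] turn [0.21, -0.08, 0.1]
```

Request:
step_arm([
  {"travel": [0, 0, -0.003], "turn": [0, 0, 0]},
  {"travel": [0, 0, -0.003], "turn": [0, 0, 0]},
  {"travel": [0, 0, -0.003], "turn": [0, 0, 0]},
])

```text
time: 19.7
position: [0.5903, -0.079, 0.0956]
tool_rot: [0.199, 2.612, -0.051]
ft_force: [0.2, -0.3, -0.1]
grip_width: 0.347
grip_force: 20.0
```

```bash
python3 - <<'E'
from h import *
place('H',[.0004,0,.024],.0)
shot('w14');P=pose('w14');z=np.load('tray.npz')
for sx in(-1,1):
  for sy in (-1,1): print('cut',sx,sy,proj('wrist',z['t']+z['R']@(np.r_[z['H'],0]+[-sx*.0145,sy*.0165,.008]),P).round(1))
g=cv2.imread('pics/w14.png').max(2)
for r in range(222,250): print(r,''.join('%02x '%(v) for v in g[r,282:352:2]))
print(g[240,284:298],g[240,336:350])
E
```

```text
t 19.7 pos [ 0.5903 -0.079   0.0956] f [ 0.2 -0.3 -0.1] travel [0.0012, 0.0001, 0.0095] turn [0.18, -0.07, 0.13]
19.7 [ 0.59034159 -0.07895179  0.09559704] [ 0.19934428  2.61247229 -0.0510433 ]
cut -1 -1 [291.5 266. ]
cut -1 1 [342.7 266.3]
cut 1 -1 [290.5 224. ]
cut 1 1 [344.2 224.4]
222 46 4a 4a 46 46 3f 44 42 43 3f 46 3f 3e 40 3d 3f 42 41 3d 3e 42 44 3f 3f 40 40 3f 3c 3f 42 44 40 42 43 44 
223 44 49 4a 43 44 45 42 45 40 42 41 45 40 41 3f 41 3f 3f 42 3b 3e 41 3e 3c 40 3d 3d 43 3e 41 42 3d 44 42 45 
224 45 48 43 44 44 3f 41 3e 42 44 43 43 3e 42 43 41 40 3f 39 3d 3d 41 40 40 40 3d 3f 3c 42 3b 43 41 42 47 42 
225 46 46 45 47 44 46 49 48 43 48 47 46 43 44 42 48 42 42 43 46 43 43 44 42 41 42 42 3d 41 44 3e 3f 3e 44 42 
226 47 44 46 45 5a 74 73 71 72 70 6f 6e 64 68 64 63 63 62 66 62 61 64 65 63 60 61 61 61 66 65 5f 43 40 41 44 
227 43 44 44 43 64 89 8c 8a 8a 89 85 88 82 80 84 82 7f 81 7f 81 7f 80 83 84 82 7e 7e 7f 83 80 77 3b 40 43 42 
228 49 42 46 46 69 8b 89 8a 89 88 8d 86 89 86 8a 88 89 89 8c 89 87 87 88 89 8b 87 85 8d 88 89 7e 42 3e 41 44 
229 45 47 47 41 67 89 89 8a 89 8a 8a 88 88 8
[... 1681 characters left out ...]
 8d 8f 91 92 8f 93 8e 47 3f 3c 40 
245 3c 41 45 44 40 8f 8f 8f 8b 92 91 8d 8b 8b 8f 92 8d 93 8f 90 8f 90 8d 8b 8b 8c 8d 90 8f 92 92 4d 3b 3f 3e 
246 41 41 42 42 49 96 94 94 93 90 90 93 8e 91 91 92 91 8e 95 93 94 95 91 91 90 94 97 97 94 94 96 60 3d 3f 3b 
247 43 43 40 43 5a cf c9 c8 cf c6 ca db cb c5 cc cb ca ca cb cc ca ce c8 cb cd ce ce c9 d1 ce d3 97 39 41 3d 
248 43 40 44 3e 72 fe fa f9 fa f8 f8 fd fc f6 f8 f7 f7 f8 f7 f7 f7 f8 f7 f6 f7 f7 f7 f7 f7 f8 fa d2 38 3d 3d 
249 42 3e 42 42 5d e2 e9 e7 e9 e4 ea f7 f2 e4 e5 e4 e4 e6 e5 e4 e4 e5 e2 e2 e3 e5 e2 e0 e5 e3 e3 a0 3b 3a 3e 
[ 70  69  68  65  64  70 101 182 189 185 184 183 182 181] [173 175 179 178 173 180 180 179 158  76  64  63  61  61]
```

Request:
step_arm([
  {"travel": [0.002, -0.0005, 0], "turn": [0, 0, 0]},
  {"travel": [0.002, -0.0005, 0.002], "turn": [0, 0, 0]},
  {"travel": [0.002, -0.0005, 0.0035], "turn": [0, 0, 0]},
  {"travel": [0.002, -0.0005, 0.005], "turn": [0, 0, 0]},
  {"travel": [0.002, -0.0005, 0.005], "turn": [0, 0, 0]},
])

```text
time: 20.25
position: [0.5909, -0.0796, 0.0897]
tool_rot: [0.199, 2.613, -0.052]
ft_force: [-0.4, 0.3, -0.6]
grip_width: 0.348
grip_force: 20.0
```

```bash
cat > look.py <<'E'
from h import *
import sys
n=sys.argv[1]
place('H',[.0004,0,.024],.0)
s=ctrl.get_state();print(Rn.from_rotvec(s['tool_rot']).inv().apply(s['ft_force']).round(1))
shot(n);P=pose(n);z=np.load('tray.npz')
for sx in(-1,1): print('cut',sx,*[proj('wrist',z['t']+z['R']@(np.r_[z['H'],0]+[-sx*.0145,sy*.0165,.008]),P).round(1) for sy in (-1,1)])
g=cv2.imread('pics/'+n+'.png').max(2)
for r in range(218,288): print(r,''.join('%02x '%(v) for v in g[r,284:352:6]))
E
python3 look.py w15
```

```text
t 20.25 pos [ 0.5909 -0.0796  0.0897] f [-0.4  0.3 -0.6] travel [-0.0011, 0.0006, 0.0041] turn [0.15, -0.11, 0.14]
[0.7 0.2 0.3]
20.25 [ 0.59090562 -0.07962296  0.08974518] [ 0.19927788  2.6133236  -0.05161902]
cut -1 [291.8 273.6] [344.2 273.9]
cut 1 [290.8 231. ] [345.8 231.3]
218 40 43 48 3f 52 4a 41 40 4b 45 3d 40 
219 43 3f 41 40 4d 40 3f 38 48 40 3f 41 
220 3d 48 3e 43 4b 3d 41 40 3a 3d 40 3e 
221 48 46 42 46 40 40 3f 41 3e 3e 3d 40 
222 48 47 46 3f 3c 3f 41 42 3d 3f 3f 3d 
223 47 48 4c 41 43 3f 3b 41 3b 3b 3e 40 
224 49 45 49 44 40 3e 3e 3c 3f 3f 41 3c 
225 4a 45 49 45 3e 44 3e 3f 3f 3f 3d 3e 
226 48 40 44 41 42 43 42 3f 40 3b 44 3f 
227 49 45 40 40 41 42 43 3f 3f 41 3d 42 
228 48 44 3f 40 41 41 45 3e 3e 42 3f 43 
229 4a 40 41 41 41 44 40 3f 3b 3e 3d 3c 
230 44 42 3e 3e 40 3f 40 3e 3b 3e 3e 3f 
231 44 44 42 3b 3d 40 3d 3f 40 3e 41 3e 
232 45 3f 4d 4b 4b 49 43 40 44 41 3c 40 
233 43 4a 92 91 8c 8e 6f 72 6f 70 4a 44 
234 3f 52 a1 a0 9d 9c 8c 8b 8d 89 5c 41 
235 41 52 94 92 92 93 91 92 93 92 62 3f 
236 45 57 94 91 8f 93 92 94 91 90 5c 3f 
237 47 50 91 90 90 91 93 94 92 8f 5c 43 

[... 1348 characters left out ...]
 3c 
271 3e 38 90 92 8c 94 95 94 8f 8b 3c 3e 
272 3b 39 8d 8e 8f 8f 8b 90 8d 90 42 37 
273 40 3b 9a 9a 9b 98 97 9d 9b 99 5a 3c 
274 3e 40 ef f1 f4 e5 ea ea ec eb 85 3d 
275 3c 52 fd fc fd fb fc fc fc f6 7e 3d 
276 40 3f de e4 e7 d8 db de d9 c3 52 3a 
277 3e 3d 96 96 94 95 99 97 94 8f 41 39 
278 3d 3d 8f 92 8e 91 8f 91 90 91 3d 36 
279 3d 41 8c 8f 8b 8d 8b 8e 8c 8d 49 39 
280 40 3f ad ac af b6 ad b0 b2 b5 5d 36 
281 40 50 ff ff ff ff ff ff ff ff aa 3c 
282 41 4e f6 f5 f6 f7 f6 f7 fb fc 97 3f 
283 54 50 8a 8c 89 8b 8c 89 92 8e 61 50 
284 57 53 55 56 52 55 4f 51 50 4f 51 55 
285 5a 5b 57 56 58 57 5a 57 59 58 58 58 
286 5a 5e 5e 5c 59 5c 5c 5b 5a 5b 5b 5a 
287 5d 5f 61 5b 62 60 5e 5e 61 60 5c 5d
```

Request:
step_arm([
  {"travel": [0, 0, 0.001], "turn": [0, 0, 0]},
  {"travel": [0, 0, 0.002], "turn": [0, 0, 0]},
  {"travel": [0, 0, 0.003], "turn": [0, 0, 0]},
  {"travel": [0, 0, 0.003], "turn": [0, 0, 0]},
])

```text
time: 20.7
position: [0.5926, -0.0798, 0.0887]
tool_rot: [0.2, 2.612, -0.05]
ft_force: [-10.8, 1.2, 12.7]
grip_width: 0.342
grip_force: 24.5
```

```bash
python3 look.py w16 | awk 'NR<4||($1>228&&$1<284)' | cut -c1-100 | awk 'NR<6 || /f[0-9a-f] f|e[0-9a-f] e/'
```

```text
t 20.7 pos [ 0.5926 -0.0798  0.0887] f [-10.8   1.2  12.7] travel [-0.0002, 0.0006, 0.0023] turn [0.
[  3.   -0.4 -16.4]
20.7 [ 0.59259727 -0.07984394  0.08865018] [ 0.2001519   2.61247382 -0.0502927 ]
229 46 42 41 41 40 42 3c 40 3c 3f 40 3c 
230 45 42 3e 41 43 40 3e 42 3c 3e 3c 3e 
242 41 a0 fd fc f2 f5 f3 ed f1 f2 c8 40 
243 43 8f f9 f9 ed f0 ee e9 eb ed a2 3b 
249 3e 9e fa f9 f9 f9 fa f9 f9 fa ce 40 
250 3f 81 ed e9 e7 e9 e8 e9 e8 ea 91 3d 
255 3f 64 ee ee ee ee ef f0 f4 f3 bb 3d 
256 3c 66 f9 f9 f7 f9 f9 fa fa fa c8 3c 
257 41 4b da db da db de e0 e0 dc 80 3b 
262 3a 57 fc fb fa fa f9 fa fb fb d4 3b 
263 3c 49 f9 fa f7 f7 f6 f7 ef ed b0 3a 
268 3b 4d d3 e4 e5 d6 de e0 e3 e4 83 3f 
269 43 50 fe fd fd fa fb fa fb fb a6 3c 
270 42 40 ee f2 f2 e1 e1 df de df 6f 40 
275 3c 48 fe fe ff f9 fc fd fe fd 71 3f 
276 42 4a fa fb fb f2 f4 f5 f9 f9 57 3b 
282 42 49 d5 d4 d4 d5 d6 da e1 e9 84 42
```

Request:
step_arm([
  {"travel": [0, 0, 0.001], "turn": [0, 0, 0]},
  {"travel": [0, 0, 0.0018], "turn": [0, 0, 0]},
  {"travel": [0, 0, 0.0018], "turn": [0, 0, 0]},
])

```text
time: 21.05
position: [0.5928, -0.0799, 0.0885]
tool_rot: [0.201, 2.614, -0.049]
ft_force: [-31.5, 3.6, 37.2]
grip_width: 0.344
grip_force: 38.7
```

```bash
python3 look.py w17 | cut -c1-100 | awk 'NR<4 || /f[0-9a-f] f|e[0-9a-f] e/'
```

```text
t 21.05 pos [ 0.5928 -0.0799  0.0885] f [-31.5   3.6  37.2] travel [-0.0001, 0.0006, 0.002] turn [0.
[  8.9  -1.1 -48.1]
21.05 [ 0.59279785 -0.07990307  0.08847263] [ 0.20145931  2.61350912 -0.04850373]
242 3c ac fe fd f4 f6 f4 f5 f8 f9 c4 3b 
243 40 a3 fc fb f6 f7 f7 f8 f9 fa ac 3c 
249 3b a0 fb fe f9 f4 f4 f6 f1 f2 c0 3a 
250 40 85 f5 fb f3 ef ee ef ea eb a1 3e 
255 43 5b cf d2 d7 df df e0 e0 e3 ab 42 
256 40 8a fb fb fa fb fa fb fa fa e2 3f 
257 39 6d eb ea e8 e9 e7 ea e8 e6 a6 41 
262 41 55 f9 f8 f7 f7 f7 f9 f9 fa cc 40 
263 40 52 fb fb fa fa f5 f5 f5 f5 c0 3a 
264 3e 41 e3 e3 da dd c3 c4 c5 bf 73 3e 
269 3c 5a fe fe fe f1 f1 f3 f7 fc a2 3a 
270 40 4b f4 f6 f5 e1 e2 e2 e5 ec 75 3e 
275 41 52 f8 fa f9 f2 f6 f7 f8 fb 71 3f 
276 3f 5b fc fc fc f8 fa fa fb fb 63 3f
```

Request:
step_arm([
  {"travel": [0, 0, -0.0015], "turn": [0, 0, 0]},
  {"travel": [0, 0, -0.0028], "turn": [0, 0, 0]},
])

```text
time: 21.3
position: [0.5921, -0.0797, 0.0891]
tool_rot: [0.2, 2.612, -0.051]
ft_force: [-0.5, 0.7, 0.6]
grip_width: 0.344
grip_force: 20.0
```

Request:
step_arm([
  {"travel": [0, 0, 0], "turn": [0, 0, 0]},
  {"travel": [0, 0, 0], "turn": [0, 0, 0]},
  {"travel": [0, 0, 0], "turn": [0, 0, 0]},
  {"travel": [0, 0, 0], "turn": [0, 0, 0]},
], gripper=0.55)

```text
time: 21.7
position: [0.5926, -0.0788, 0.0887]
tool_rot: [0.198, 2.612, -0.05]
ft_force: [-2.2, 4.7, 4.7]
grip_width: 0.536
grip_force: 2.4
```

Request:
step_arm([
  {"travel": [0, 0, -0.02], "turn": [0, 0, 0]},
  {"travel": [0, 0, -0.05], "turn": [0, 0, 0]},
  {"travel": [-0.03, 0, -0.09], "turn": [0, 0, 0]},
  {"travel": [-0.04, 0.03, -0.11], "turn": [0, 0, 0]},
  {"travel": [-0.04, 0.03, -0.11], "turn": [0, 0, 0]},
])

```text
time: 22.2
position: [0.5795, -0.0443, 0.2087]
tool_rot: [0.195, 2.605, -0.047]
ft_force: [0.8, 0.0, 0.4]
grip_width: 0.554
grip_force: 0.0
```

Request:
step_arm([
  {"travel": [0, 0, 0], "turn": [0, 0, 0]},
  {"travel": [0, 0, 0], "turn": [0, 0, 0]},
])

```text
time: 22.4
position: [0.5753, -0.0484, 0.2017]
tool_rot: [0.201, 2.616, -0.053]
ft_force: [-0.6, 0.3, 0.5]
grip_width: 0.549
grip_force: 0.0
```

```bash
cat > chk2.py <<'E'
from h import *
import sys
n=sys.argv[1]; shot(n);P=pose(n);z=np.load('tray.npz');np.set_printoptions(precision=1,suppress=True)
W=lambda k,d:proj('wrist',z['t']+z['R']@(np.r_[z[k],0]+np.array(d)/1000),P)
cut=[W('H',(a*14.5,b*16.5,8)) for a in(-1,1) for b in (-1,1)]
print('cut',*cut);print('top seated',*[W('H',(a*13,b*15,18)) for a in(-1,1) for b in (-1,1)])
print('br cut',*[W('L',d) for d in [(-34,-12,8),(-34,12,8),(10,12,8),(10,34,8)]],'hole',W('L',(-22,0,8)),'leg',*[W('L',d) for d in [(2,-10,30),(2,-2,30),(32,-10,30),(32,-2,30)]])
g=cv2.imread('pics/'+n+'.png').max(2);c=np.mean(cut,0).astype(int)
for r in range(c[1]-26,c[1]+32): print(r,c[0]-28,''.join('%x'%(v>>4) for v in g[r,c[0]-28:c[0]+32]))
E
python3 chk2.py w18
```

```text
22.4 [ 0.57532807 -0.04839486  0.20172178] [ 0.20104947  2.61593774 -0.05309613]
cut [268.1 146.2] [304.7 146.3] [269.4 177.6] [304.9 177.8]
top seated [268.1 149.2] [302.5 149.4] [269.2 178.4] [302.7 178.6]
br cut [338.6  95. ] [366.4  95.3] [364.1 146.6] [388.4 146.8] hole [352.1 109.5] leg [341.7 139.7] [351.4 139.8] [340.7 175.4] [350.1 175.5]
135 258 444444444444444444444444444444444444444444444444444444444444
136 258 443444444444334444444334433344444443444333444444444444444444
137 258 444444444433333443444333333344344443333333444444444444444444
138 258 444444444433333343333333333344333333333333444444444444444444
139 258 444444444433333333333333333333333333333333344444444444444444
140 258 444444444433333433333333333333333333333333344444444444444444
141 258 444444444443333333333333333333333333333333334444444444444444
142 258 444444444443333333333333333333333333333333334444444444444444
143 258 444444444443333333333333333433333333433333333444444444444444
144 258 444444444443333333333333333333333333333333333444444444444444
145 258 4444544444434333333334333333343333333334334344444444
[... 2551 characters left out ...]
4445555555
183 258 544444444555444444444445444444444544444454555454444545555555
184 258 444444444454444444445445445444444444444454454544554445544555
185 258 444445444444454444444444444444444444445445554444554455444555
186 258 444444444445544444444444444444444444445545454554545445454555
187 258 444454444444444444444444444444444444544445544454455455555455
188 258 444444444444444444454445454444444444444445444445554444545555
189 258 444444444444444444444445444444454444444545444445544455455555
190 258 444445445545445544444544444445444444444444445445544444445554
191 258 454544444444444444454454444544455444444544444444454454445554
192 258 544444444444544444444444444444454444444444445544444445454444
```

```bash
python3 - <<'E'
from h import *
g=cv2.imread('pics/w18.png').max(2)
for r in range(90,182): print(r,''.join('%x'%(v>>4) for v in g[r,332:394]))
save('s18',ctrl.get_image('scene'));s=cv2.imread('pics/s18.png').max(2)
for z in (.041,.056,.071): print('pin pred',z,proj('scene',(.434,.286,z)).round(1))
u=proj('scene',(.434,.286,.056)).astype(int)
for r in range(u[1]-16,u[1]+14): print(r,u[0]-22,''.join('%x'%(v>>4) for v in s[r,u[0]-22:u[0]+22]))
E
```

```text
90 44433434434434433333333333344444444444444444444444444444444444
91 44444434444444333332333333344444444444444444444444444444444444
92 34444334343444433333333333344444444444444444444444444444444444
93 44444344433344333333333333334444444444444444444444444444444444
94 44434444443343433333333333344444444444444444444444444444444444
95 44334446676766666666666666777888873444444444444444444444444444
96 444434568aaaaaaa88888899999acdedb84344444444444444444444444444
97 44443457cfffffffecbdebcddddfffffd84344444444444444444444444444
98 4444447adfffffffffffeccdeeefffffe93444444444444444444444444444
99 4444447bdfffffffffffeccdefffffffe84444444444444444444444444444
100 4444347adfffffffffffeeffffffffffd74344444444444444444444444444
101 4443447adfffffffffffffffffffffffc73444444444444444444444444444
102 4444447adfffffffffffffffffffffffb53444444444444444444444444444
103 4444447adfffffffffffffffffffffffb53444444444444444444444444444
104 4444447adffffffffdccddffffffffffb53444444444444444444444444444
105 4444447adfffffffda9999beffffffffb53444444444444444444444444444
106 4444447bdffffffd88899889efffffffb5
[... 6030 characters left out ...]
a9888888888
290 255 ddddddddcddddddcb754444458bbbccccca988888888
291 255 dddddddddcddddddb744444458abbcccccb988888888
292 255 ddddddddddddddddb745544457abbcddcb9788888888
293 255 ddddddddddddddddb7555444479bbcdcb97678888888
294 255 dddddddddddddddcb7544444469bcccb975678888888
295 255 ddddddddddddddddc8544444469acca8655678888888
296 255 ddddddddddddddddca755555568aba76555678888888
297 255 dddddddddddddddcbb97665666678755555688888888
298 255 dddddddddddddddcbaa8766766566555555688888888
299 255 cddddccccddddddcba99877665555555555566678888
300 255 ccddcbaabcdddddccb99876655555555555555677888
301 255 dddca8779cddddcccccbb97655555555555556677788
302 255 dddc96568bddddcccccccb8655555555555566777778
```

```bash
python3 -c "
from bench import ctrl
print(ctrl.close_job())"
```

```text
the job is handed in; nothing more can be done
None
```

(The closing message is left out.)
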